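# Tighten the print-stage clamp with the ratchet wrench

### The arm

A 6-joint arm with a two-finger parallel gripper is mounted at the origin on the work surface. World frame = base frame: x ahead of the robot, y to its left, z up, the work surface at z = 0. Lengths are in m, angles in degrees, forces in N, time in s.
With the tool pointing down it reaches from about 0.25 to 0.725 m from the base axis. Payload 9.7 kg.
Tool frame: the origin (TCP) lies midway between the tips of the shut fingers; the grasp point (between the pads) lies 19 mm behind it; z points along the fingers, y is the direction in which the jaws open and shut (so a half turn about z gives the same grasp; the last joint's range is limited). The gripper opens to 85 mm and grips with 20 to 120 N. Pads are 22 mm wide; open, the fingers measure 114 mm over their backs; the gripper's body (76 mm by 85 mm) begins 54 mm behind the grasp point. The pads swing forward as they close: fully open they stand 13 mm farther back than shut.
Start: joints at [70.588, 4.979, 10.078, 95.1, 0, 90], TCP at [0.183, 0.519, 0.205] pointing down, gripper open.
Joint ranges: [-179.16, 179.16], [-48.56, 103.87], [-65.8, 70.77], [-126.05, 130.52], [-82.76, 87.17], [-180, 180]. Speed limits (degrees/s): [127.2, 127.2, 147.25, 180, 180, 180].

### API

Orientations are given as [roll, pitch, yaw] about the fixed x, y, z axes, in that order (R = Rz(yaw) Ry(pitch) Rx(roll)).
In Python, from workcell import get_obs, camera, get_calibration, job_done gives the robot as it stands.
- The arm moves only by the tool play_rows, never from a script. Its argument "commands" is text: rows parted by semicolons, each of 5 numbers parted by spaces: the opening, from 0 (shut) to 1 (fully open), then the shift along the world's x, y, z in mm, then the turn about the world's z in degrees. A call has 1 to 10 rows; each row is the pose to reach, as a shift and turn from the pose commanded when the call began; what a row does not reach only later rows make up. A row lasts 1/12 s, in which the tool goes at most 41.7 mm and 7.16 degrees, less where a joint would pass 70% of its speed; a pose out of reach is approached as far as the arm can. A call with a gripper value outside its range is refused whole. The fingers move at their own pace and stop on an object; "force" is the grip in N (left out, the last holds). Time passes only in rows, so rows that repeat a pose let the fingers close. It gives the time, the measured TCP pose, the force and the opening at its end, in the units of the state.
- get_obs(): the state, without advancing time (a new reading comes with each control period).
- camera(name): name is "scene" or "top"; returns the picture (420x560x3 uint8, red, green, blue); there is no depth.
- get_calibration(name): a dict with "fx", "fy", "cx", "cy" (pixels), "k1" (the pictures are not rectified: a ray, as slopes to the right and down, at radius r is drawn at 1 + k1 r^2 times it, then the intrinsics apply), "eye" and "attitude" of the camera in the world. Camera axes: x right, y down, z forward; pixel columns grow to the right and rows downward; lengths in m; the calibration is good to about 2 mm. A picture is of the moment at which its call begins. get_calibration takes no time and is no camera call.
- job_done(): hands the job in, once; it reports no verdict.
The state is a dict: "time": time; "q": joint angles; "qd": joint speeds; "joint_efforts": joint torques, N m; "ee_pos": TCP position; "tcp_rot": TCP orientation; "wrist_force": force on the tool from outside, world axes, zero at the start; "torque": the same for the moment, N m; "opening": finger opening in m.
Only numpy, scipy, OpenCV 4.12 (cv2) and the standard library are available. Lean on these libraries where they do the work, as an engineer would, in place of code of your own. Each camera call takes 0.05 s, during which the arm holds its last target.

### The job

Take the ratchet wrench from its stand, seat its ring fully down over the brass clamp nut, and swing the handle back and forth between the two posts to screw the clamp foot down (clockwise) until it stands on the white sample plate and the nut comes up tight, stopping there without over-tightening it. Turn the nut only with the wrench, leave the wrench sitting on the nut and let go of it, and leave everything else on the bench alone.

Things in the scene. Friction and masses are not known exactly. Their poses are not given: they have to be found in the camera images.
- wrench_head (a point): Point on the axis of the ratchet wrench's steel ring, at the ring's underside; z up, the handle points along its -x. The ring is 53 mm outside, 18 mm high, bore 40.4 mm, with a 30 mm wide block on the +x side out to 50 mm. Wrench 200 to 290 g, most of it in the ring: it balances within 15 mm of this axis and sits level on the nut.
- wrench_grip (a point): Centre of the black rubber part of the wrench's handle, a good place to grip across the handle: 105 mm from the ring's axis along wrench_head's -x, 9 mm above the ring's underside. The rubber is 16 mm wide, 16 mm high and runs from 62 to 170 mm from the ring's axis (the handle's end).
- wrench_pawls (a point): Centre of the ring, 9 mm above wrench_head. Two sprung pawls inside drive the nut's teeth when the wrench turns clockwise seen from above; turned back it clicks over them (drag under 0.25 N m). A stroke may lose up to 0.4 rad before it bites. The pawls are bevelled below and give way as the ring is lowered on the nut (a few N).
- handle (a joint): Torque scale of the wrench: the handle yields about the ring's axis against a spring of 4 N m per rad, relative to the ring. Value in rad, 0 unloaded, grows as the handle is pulled clockwise (torque = 4 x value): 0.05 to 0.08 while the nut runs freely, 0.15 is tight, 0.28 is over-tight. A red needle on the ring shows it on a white scale on the handle.
- stand: Low grey stand that holds the wrench level, fixed. Origin on the bench below the ring's axis, axes as the wrench's. The ring rests 45 mm above the bench over a white peg (27 mm wide, 12 mm high), the handle in an open slot 152 mm along -x. Lift the wrench straight up by 25 mm to clear. Under the grip the stand's base is 14 mm high.
- nut_seat (a point): Point on the vertical axis of the brass clamp nut, on its flange, 74 mm above the bench: with the ring fully down wrench_head lies here. The nut is 38 mm over its 16 teeth (1.2 mm play all round in the ring); teeth 16 mm high, bevelled in the top 3.5 mm, with a cone above, 21 mm in all. It turns in place without rising or sinking.
- clamp: The fixed clamp; origin on the bench under the nut, z up. Its -x is the middle of the handle's swing. Two steel posts (14 mm wide, 110 mm high) stand 155 mm from the nut's axis, 60 degrees either side of -x, and leave the handle about 50 degrees either way. Arm under the nut 50 mm wide, top at 70 mm; the base is 12 mm high.
- foot_pad (a point): Underside centre of the clamp's black rubber foot, below the nut. It sinks 8 mm per clockwise turn of the nut and meets the plate after 2.0 to 2.8 rad; there the nut comes to a firm stop. Until then the nut's drag is steady, 0.2 to 0.3 N m. The nut keeps its place when let go.
- plate_spot (a point): Point on the white sample plate's top, 24 mm above the bench, right below the foot. With the foot on it the nut counts as tight once it has been pulled with 0.6 N m or more for a moment (total torque about the nut's axis; 0.75 to 0.85 is right); over 1.12 N m at any time is over-tight.
Not all that is in view belongs to the job. Of the things like the part that bears wrench_head, leave any that is brown or green; of the rest the larger one is meant.

How it is judged (in metres and radians):
On the way, in this order (a step that is already met when the one before it is completed fails the run):
1. the wrench's ring is fully down over the nut (horizontal distance between wrench_head and nut_seat below 0.004 m and z of wrench_head in the frame of nut_seat between -0.004 and 0.004 m and z of foot_pad in the frame of plate_spot above 0.0008 m), for 0.2 s.
2. the foot is screwed down on the plate and the nut pulled tight with the wrench (at least 0.6 N m) (horizontal distance between wrench_head and nut_seat below 0.006 m and z of wrench_head in the frame of nut_seat between -0.004 and 0.006 m and z of foot_pad in the frame of plate_spot below 0.0003 m and value of joint handle above 0.15 rad), for 0.1 s.
At the end, for the whole second after the job is handed in: The clamp foot is down on the plate (within 0.3 mm), and the wrench sits let go and at rest on the nut: ring within 6 mm of the nut's axis and 6 mm of its seat, tilted less than 0.15 rad (z of foot_pad in the frame of plate_spot below 0.0003 m and horizontal distance between wrench_head and nut_seat below 0.006 m and z of wrench_head in the frame of nut_seat between -0.004 and 0.006 m and angle between wrench_head's own z axis and vertical below 0.15 rad and linear speed of wrench below 0.02 m/s); the robot touches nothing.
It fails at once if the nut is over-tightened: the torque scale passes 0.28 rad (1.12 N m) (value of joint handle above 0.28 rad).
It fails at once if the nut or foot is touched by the gripper or arm instead of the wrench (contact force between any of the fingers, the arm and nut above 1 N or contact force between any of the fingers, the arm and foot above 1 N).
It fails at once if the gripper or arm pushes on the clamp with more than 15 N (contact force between any of the fingers, the arm and clamp above 15 N).
It fails at once if another thing on the bench is moved by more than 20 mm (distance of any of vial, dish, screwdriver, tape, tip_box, flask from where it was at the start of the episode above 0.02 m).
It also fails if it takes over 72 s, if anything falls off the work surface, if the arm or the gripper's body presses on something with over 40 N, if the wrist force passes 120 N, or if a joint passes its speed limit or range.

## Working session

There is one attempt and no reset: what is moved stays moved. The work goes in short steps, Python scripts to look and compute and a tool call to move; the robot and the scene stay as the last step left them, time stands still between calls to the robot, and variables do not carry over. Pictures are saved under pics/ and viewed, and the job is handed in when it is done.

Besides the shell and the picture viewer there is one more tool, called after "Request:" by a JSON object that holds its "method" and its "body", one argument or row to a line. play_rows: Moves the arm, as the interface text tells. Its arguments: {"type":"object","properties":{"commands":{"type":"string"},"force":{"type":"number"}},"required":["commands"]}

```bash
mkdir -p pics; ls; python3 - <<'E'
from workcell import *
import cv2
o=get_obs();print(o)
for n in("scene","top"):
    print(n,get_calibration(n))
    cv2.imwrite(f"pics/{n}0.png",camera(n)[:,:,::-1])
E
```

```text
pics
{'time': 0.0, 'q': array([ 7.05876681e+01,  5.01042917e+00,  1.00329167e+01,  9.50983626e+01,
       -1.79838207e-03,  8.99988499e+01]), 'qd': array([ 0.0011204 , -0.01639735,  0.05099585,  0.07674098, -0.02616266,
       -0.02559844]), 'joint_efforts': array([ 3.31284355e-03, -5.20388532e+01,  4.64803791e+01,  1.64631981e-02,
        7.87276804e-05, -2.84655670e-05]), 'ee_pos': array([0.18272118, 0.51847927, 0.20407575]), 'tcp_rot': array([-1.79924125e+02,  1.79685745e-03,  1.60588821e+02]), 'wrist_force': array([ 0.51598468,  0.41107558, -0.57191389]), 'torque': array([ 0.0246469 , -0.0002342 ,  0.00657775]), 'opening': 0.08511176168754846}
scene {'fx': 476.6200994343986, 'fy': 476.6200994343986, 'cx': 277.24362893810445, 'cy': 210.08916860444742, 'k1': -0.030332023022291797, 'eye': array([1.14589943, 0.52519743, 0.97394004]), 'attitude': array([-141.69091452,   -0.67274144,  113.19246163])}
top {'fx': 529.8852078922109, 'fy': 529.8852078922109, 'cx': 280.44458620145974, 'cy': 215.35613569814245, 'k1': 0.0036142374703173907, 'eye': array([0.22724478, 0.25485563, 1.47423999]), 'attitude': array([-169.58256041,    0.80804968,  -91.60389033])}
```

View pics/scene0.png

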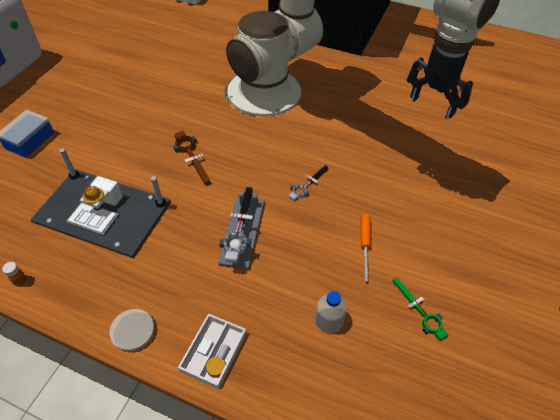

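View pics/top0.png

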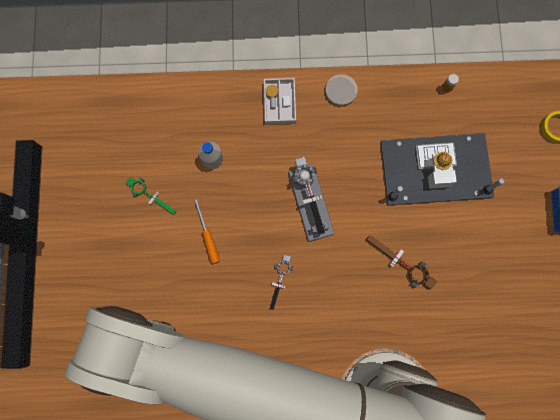

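The stand with the large steel wrench is at about (310,200) in the top view. The clamp nut is at about (443,160), with posts at (393,197) and (489,190). I'll enlarge these areas.

```bash
python3 - <<'E'
import cv2
t=cv2.imread("pics/top0.png");s=cv2.imread("pics/scene0.png")
def c(im,x,y,w,h,k,n): cv2.imwrite(n,cv2.resize(im[y:y+h,x:x+w],None,fx=k,fy=k,interpolation=cv2.INTER_CUBIC))
c(t,275,145,75,100,6,"pics/tw.png")
c(t,375,130,130,80,6,"pics/tc.png")
c(s,25,145,150,110,5,"pics/sc.png")
c(s,210,180,65,95,6,"pics/sw.png")
E
```

```text
(no output)
```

View pics/tw.png

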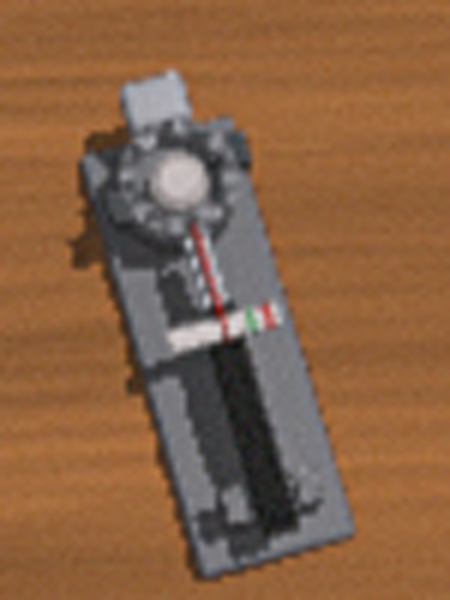

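View pics/tc.png

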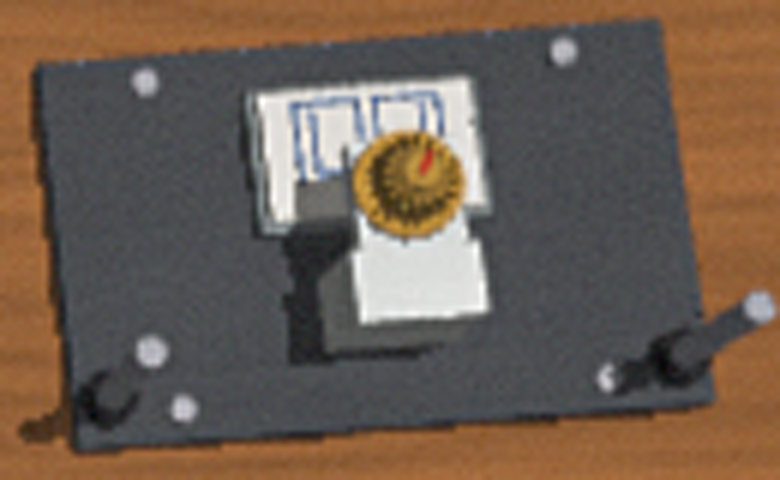

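View pics/sc.png

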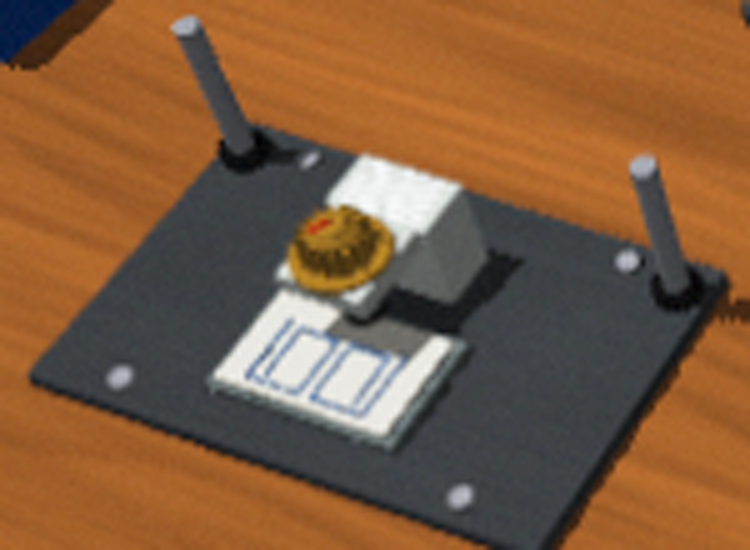

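View pics/sw.png

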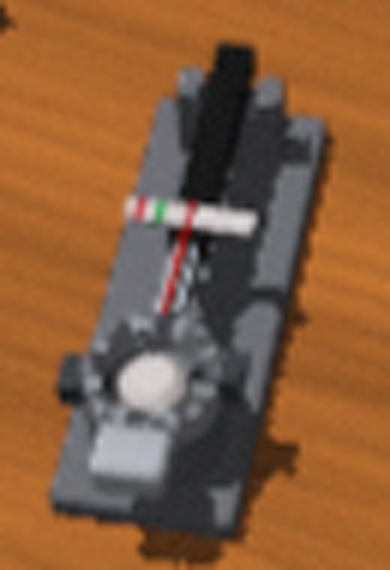

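```bash
cat > h.py <<'E'
import numpy as np, cv2
from scipy.spatial.transform import Rotation as R
from scipy.optimize import least_squares
from workcell import get_calibration,get_obs,camera
def cal(n):
    c=get_calibration(n); c['R']=R.from_euler('xyz',c['attitude'],degrees=True).as_matrix(); return c
C={n:cal(n) for n in('scene','top')}
def proj(n,P):
    c=C[n]; p=(np.atleast_2d(P)-c['eye'])@c['R']; s=p[:,:2]/p[:,2:]
    s=s*(1+c['k1']*(s**2).sum(1,keepdims=True)); return s*[c['fx'],c['fy']]+[c['cx'],c['cy']]
def onz(n,uv,z):
    def f(p): return proj(n,[p[0],p[1],z])[0]-uv
    return least_squares(f,[.4,.2]).x
def tri(ut,us):
    f=lambda p: np.r_[proj('top',p)[0]-ut,proj('scene',p)[0]-us]
    r=least_squares(f,[.4,.2,.05]); return r.x,r.fun
def cp(u,v,x0,y0,k): return np.array([(u+.5)/k-.5+x0,(v+.5)/k-.5+y0])
E
python3 - <<'E'
from h import *
T=lambda u,v:cp(u,v,275,145,6); S=lambda u,v:cp(u,v,210,180,6)
TC=lambda u,v:cp(u,v,375,130,6); SC=lambda u,v:cp(u,v,25,145,5)
def show(n,a,b): 
    p,r=tri(a,b); print(n,p.round(4),r.round(2))
show('peg',T(180,180),S(152,380))
show('end',T(281,525),S(236,48))
show('rub0',T(228,345),S(190,235))
show('blk',T(155,95),S(130,450))
show('postR',TC(759,305),SC(187,25))
show('postL',TC(152,352),SC(643,165))
show('flange',TC(410,184),SC(341,250))
for n,uv,z in [('peg',T(180,180),.057),('end',T(281,525),.062),('rub0',T(228,345),.062),('PR',TC(759,305),.11),('PL',TC(152,352),.11),('fl',TC(410,184),.074)]: print(n,onz('top',uv,z).round(4))
for n,uv,z in [('peg',S(152,380),.057),('end',S(236,48),.062),('PR',SC(187,25),.11),('PL',SC(643,165),.11),('fl',SC(341,250),.074)]: print(n,onz('scene',uv,z).round(4))
E
```

```text
peg [0.6019 0.197  0.0526] [ 0.24 -0.1   0.22  0.03]
end [0.4391 0.1571 0.0593] [ 0.46 -0.19  0.46  0.06]
rub0 [0.5258 0.1767 0.0433] [ 0.49 -0.21  0.47  0.06]
blk [0.64   0.2073 0.0628] [ 0.29 -0.13  0.26  0.03]
postR [ 0.5548 -0.3171  0.1101] [ 0.33 -0.25  0.39  0.08]
postL [ 0.5423 -0.0508  0.1087] [ 0.36 -0.2   0.37  0.06]
flange [ 0.6254 -0.1812  0.0724] [ 0.35 -0.24  0.37  0.07]
peg [0.6005 0.1978]
end [0.4382 0.1585]
rub0 [0.5214 0.1791]
PR [ 0.5542 -0.3162]
PL [ 0.5415 -0.0495]
fl [ 0.6243 -0.1797]
peg [0.6047 0.198 ]
end [0.4415 0.1571]
PR [ 0.5549 -0.3183]
PL [ 0.5434 -0.0508]
fl [ 0.6265 -0.1809]
```

The estimates agree between the two cameras:
- **Ring:** (0.602, 0.1975), head yaw about 13.9°.
- **Nut:** (0.6255, -0.181), clamp yaw about 2.7°.
- **Grip:** about (0.500, 0.172), with tool yaw 13.8°.

Next I move above the grip.

Request:
{"method": "play_rows", "body": {
  "commands": "1 15 -16 0 -7;1 30 -33 0 -14;1 45 -50 0 -21;1 60 -66 0 -28;1 80 -87 0 -35;1 100 -109 0 -42;1 120 -131 0 -49;1 140 -153 0 -56;1 160 -175 0 -63;1 180 -197 0 -70",
  "force": 80
}}

```text
time: 0.93
ee_pos: [0.3634, 0.3205, 0.2046]
tcp_rot: [-180.0, 0.0, 90.3]
wrist_force: [0.1, 0.6, 0.1]
opening: 0.0852
```

Request:
{"method": "play_rows", "body": {
  "commands": "1 20 -22 0 -7;1 40 -44 0 -14;1 60 -66 0 -21;1 80 -88 0 -28;1 100 -110 0 -35;1 120 -132 0 -42;1 137 -149 0 -49;1 137 -149 0 -56;1 137 -149 0 -63;1 137 -149 0 -70"
}}

```text
time: 1.77
ee_pos: [0.5, 0.1721, 0.2042]
tcp_rot: [-180.0, 0.1, 20.2]
wrist_force: [0.2, -0.2, -0.5]
opening: 0.0855
```

Request:
{"method": "play_rows", "body": {
  "commands": "1 0 0 -20 -6.8;1 0 0 -45 -6.8;1 0 0 -70 -6.8;1 0 0 -85 -6.8;1 0 0 -85 -6.8;1 0 0 -85 -6.8"
}}

```text
time: 2.27
ee_pos: [0.5058, 0.1493, 0.1194]
tcp_rot: [-178.9, 0.1, 15.9]
wrist_force: [0.3, 0.0, 0.0]
opening: 0.0853
```

```bash
cat > snap.py <<'E'
import sys; from h import *
# snap.py tag x0 y0 w h k (top) x0 y0 w h k(scene)
a=sys.argv; t=a[1]; v=list(map(int,a[2:]))
o=get_obs(); print(o['time'],o['ee_pos'].round(4),o['tcp_rot'].round(2),o['q'].round(1),o['wrist_force'].round(2),o['torque'].round(3),round(o['opening'],4))
for i,n in enumerate(('top','scene')):
    q=v[5*i:5*i+5]
    if not q: continue
    im=camera(n)[:,:,::-1]; cv2.imwrite(f'pics/{n}_{t}_full.png',im); x,y,w,h,k=q
    cv2.imwrite(f'pics/{n}_{t}.png',cv2.resize(im[y:y+h,x:x+w],None,fx=k,fy=k,interpolation=cv2.INTER_CUBIC))
E
python3 snap.py a 265 140 100 120 5 200 130 100 150 4
```

```text
2.2667 [0.5058 0.1493 0.1194] [-1.7894e+02  1.2000e-01  1.5880e+01] [ 15.8   1.1  -3.4  85.6   1.1 179.9] [0.3  0.02 0.01] [-0.049 -0.014  0.027] 0.0853
```

View pics/top_a.png

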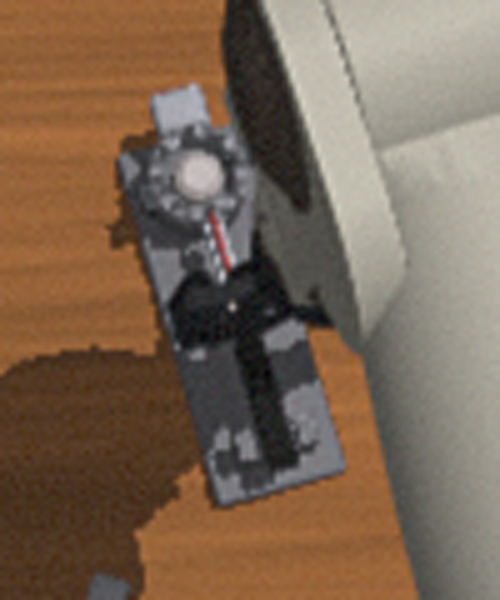

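View pics/scene_a.png

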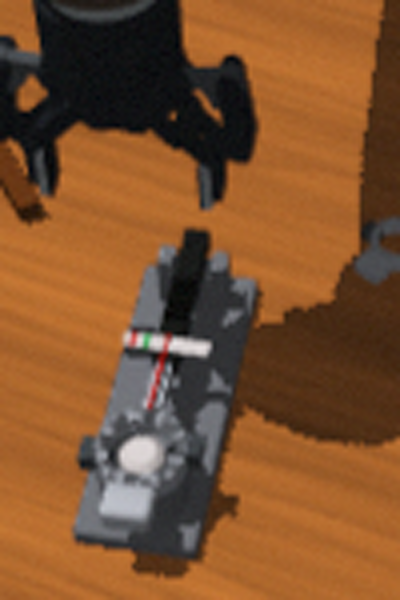

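Joint 6 ran into its limit because its sign is opposite to what I assumed. The half-turn grasp (yaw 193.8°) is the right one, so I rotate back by 180°.

Request:
{"method": "play_rows", "body": {
  "commands": "1 0 0 0 7;1 0 0 0 14;1 0 0 0 21;1 0 0 0 28;1 0 0 0 35;1 0 0 0 42;1 0 0 0 49;1 0 0 0 56;1 0 0 0 63;1 0 0 0 70"
}}

```text
time: 3.2
ee_pos: [0.5071, 0.1499, 0.1215]
tcp_rot: [-179.1, -0.0, 86.2]
wrist_force: [-0.6, 0.7, 0.7]
opening: 0.0854
```

Request:
{"method": "play_rows", "body": {
  "commands": "1 0 0 0 7;1 0 0 0 14;1 0 0 0 21;1 0 0 0 28;1 0 0 0 35;1 0 0 0 42;1 0 0 0 49;1 0 0 0 56;1 0 0 0 63;1 0 0 0 70"
}}

```text
time: 4.03
ee_pos: [0.5071, 0.1499, 0.1215]
tcp_rot: [-179.0, 0.1, 156.2]
wrist_force: [0.1, -0.2, 0.8]
opening: 0.0855
```

Request:
{"method": "play_rows", "body": {
  "commands": "1 0 0 0 7;1 0 0 0 14;1 0 0 0 21;1 0 0 0 28;1 0 0 0 35;1 0 0 0 40;1 0 0 0 40;1 0 0 0 40"
}}

```text
time: 4.7
ee_pos: [0.5069, 0.1498, 0.121]
tcp_rot: [-178.9, 0.1, -164.3]
wrist_force: [0.8, -0.3, 0.8]
opening: 0.0852
```

```bash
python3 snap.py b 265 140 100 120 5 200 130 100 150 4
```

```text
4.7 [0.5069 0.1498 0.121 ] [-1.7894e+02  1.2000e-01 -1.6427e+02] [17.1  1.1 -3.3 85.6 -1.1  1.4] [ 0.79 -0.29  0.85] [ 0.033  0.045 -0.013] 0.0852
```

View pics/top_b.png

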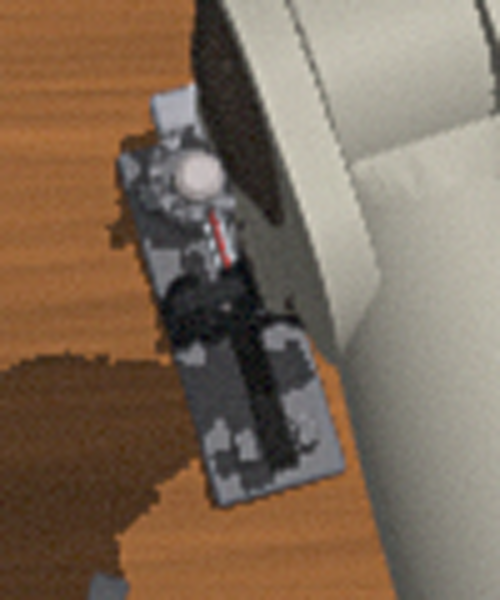

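View pics/scene_b.png

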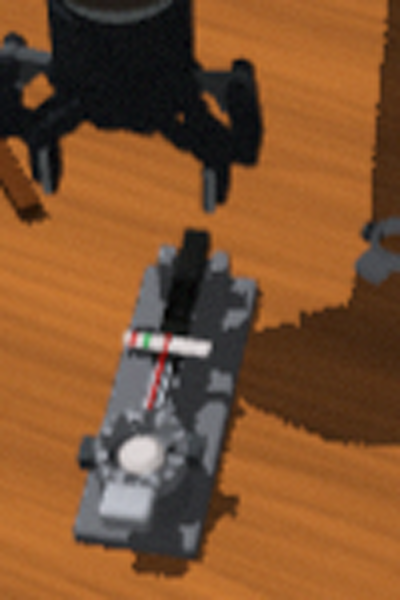

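The grasp is on the correct side now, with a 1° roll left over from the limit, which I can accept. I centre over the handle, turn -1.9°, descend and close.

Request:
{"method": "play_rows", "body": {
  "commands": "1 -3 11 0 -1;1 -7 22 0 -1.9;1 -7 22 -20 -1.9;1 -7 22 -45 -1.9;1 -7 22 -65 -1.9;1 -7 22 -80 -1.9;1 -7 22 -86 -1.9;1 -7 22 -86 -1.9"
}}

```text
time: 5.47
ee_pos: [0.4986, 0.1713, 0.0326]
tcp_rot: [-178.9, -0.1, -166.1]
wrist_force: [-1.1, -0.2, -0.3]
opening: 0.0856
```

```bash
python3 snap.py c 265 140 100 120 5 200 130 100 150 4
```

```text
5.4667 [0.4986 0.1713 0.0326] [-1.7893e+02 -1.1000e-01 -1.6609e+02] [ 19.6   2.3 -11.8  76.1  -1.1   5.7] [-1.1  -0.22 -0.26] [-0.012 -0.003  0.031] 0.0856
```

View pics/scene_c.png

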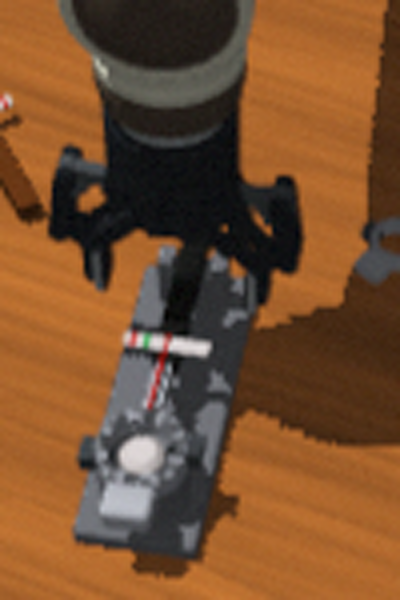

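The fingers straddle the handle about symmetrically, so I close.

Request:
{"method": "play_rows", "body": {
  "commands": "0.5 0 0 2 0;0.3 0 0 2 0;0.1 0 0 2 0;0.1 0 0 2 0;0.1 0 0 2 0;0.1 0 0 2 0;0.1 0 0 2 0;0.1 0 0 2 0",
  "force": 80
}}

```text
time: 6.23
ee_pos: [0.4994, 0.1717, 0.036]
tcp_rot: [-179.0, 0.0, -166.0]
wrist_force: [-0.4, 1.0, 1.5]
opening: 0.0087
```

```bash
python3 snap.py d 265 140 100 120 5 200 130 100 150 4
```

```text
6.2333 [0.4994 0.1717 0.036 ] [-1.7896e+02  3.0000e-02 -1.6601e+02] [ 19.6   2.2 -11.5  76.3  -1.    5.6] [-0.45  1.01  1.51] [0.213 0.065 0.016] 0.0087
```

View pics/scene_d.png

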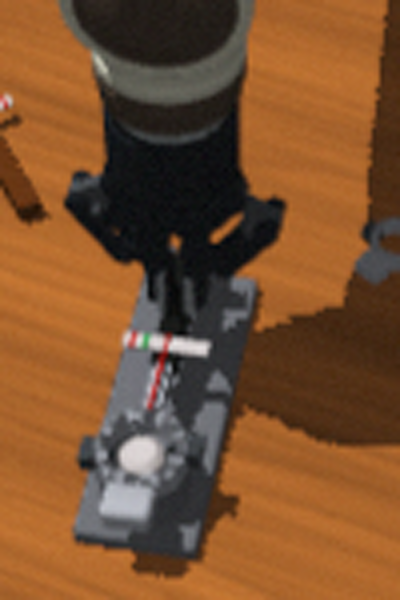

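View pics/top_d.png

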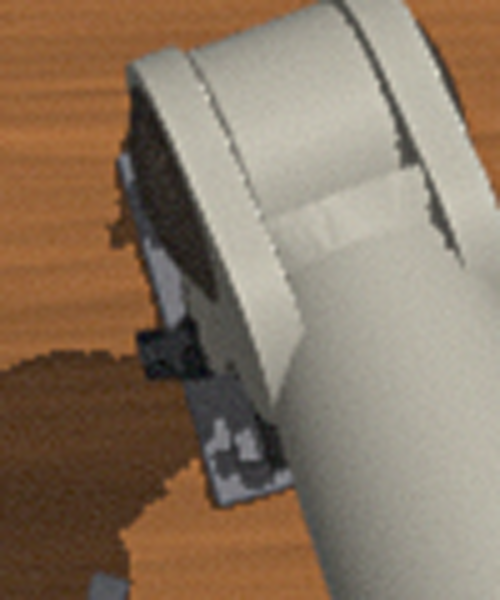

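The opening reads 8.7 mm for a 16 mm handle, which is ambiguous. I command fully shut and see whether it holds there.

Request:
{"method": "play_rows", "body": {
  "commands": "0 0 0 0 0;0 0 0 0 0;0 0 0 0 0;0 0 0 0 0",
  "force": 80
}}

```text
time: 6.67
ee_pos: [0.4993, 0.1714, 0.0357]
tcp_rot: [-178.9, 0.0, -166.0]
wrist_force: [-0.5, 0.5, 1.1]
opening: 0.0001
```

```bash
python3 snap.py e 265 140 100 120 5 220 150 70 80 8
```

```text
6.6667 [0.4993 0.1714 0.0357] [-1.7893e+02  1.0000e-02 -1.6602e+02] [ 19.6   2.2 -11.6  76.3  -1.1   5.6] [-0.52  0.52  1.14] [ 0.075 -0.009  0.041] 0.0001
```

View pics/scene_e.png

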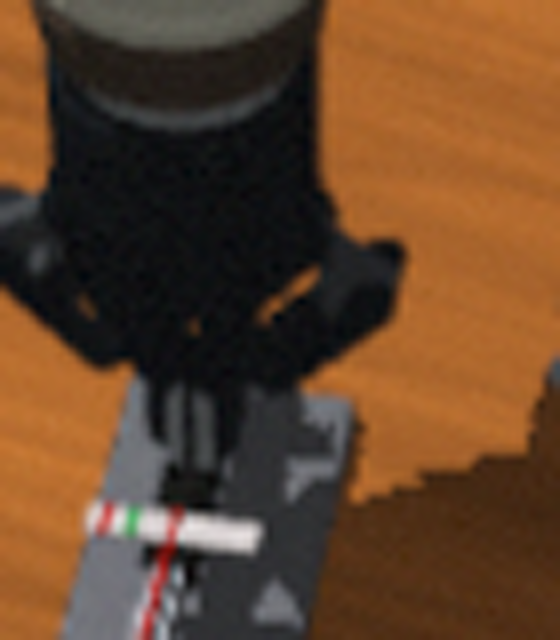

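```bash
python3 - <<'E'
from h import *
o=get_obs();p=o['ee_pos'];Rm=R.from_euler('xyz',o['tcp_rot'],degrees=True).as_matrix()
for d in(0,.019,.04,.073):
    q=p-Rm[:,2]*d; uv=proj('scene',q)[0]; print(d,q.round(4),uv.round(1),((uv-[220,150]+.5)*8-.5).round())
yaw=np.radians(13.8);h=np.array([.602,.1975])
for r in(62,80,105,130,152,170):
    q=np.r_[h-r/1000*np.array([np.cos(yaw),np.sin(yaw)]),.062];uv=proj('scene',q)[0];print(r,q.round(3),((uv-[220,150]+.5)*8-.5).round())
E
cd pics; python3 -c "
import cv2
a=cv2.imread('scene_a_full.png');e=cv2.imread('scene_e_full.png')
f=lambda i:cv2.resize(i[180:280,205:285],None,fx=5,fy=5,interpolation=cv2.INTER_CUBIC)
import numpy as np
cv2.imwrite('cmp.png',np.hstack([f(a),f(e)]))"
```

```text
0 [0.4993 0.1715 0.0357] [244.6 212.3] [200. 502.]
0.019 [0.4992 0.1718 0.0547] [244.4 207.5] [199. 464.]
0.04 [0.4991 0.1722 0.0757] [244.2 202.2] [197. 421.]
0.073 [0.499  0.1728 0.1087] [243.9 193.4] [194. 351.]
62 [0.542 0.183 0.062] [169. 561.]
80 [0.524 0.178 0.062] [182. 515.]
105 [0.5   0.172 0.062] [199. 451.]
130 [0.476 0.166 0.062] [215. 390.]
152 [0.454 0.161 0.062] [229. 337.]
170 [0.437 0.157 0.062] [241. 294.]
```

View pics/cmp.png

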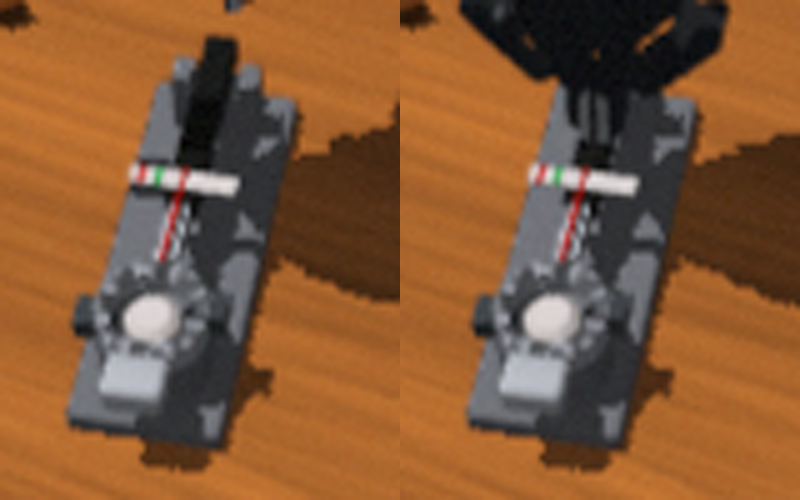

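```bash
python3 - <<'E'
from h import *
for nm,p,r,pts in [('c',[.4986,.1713,.0326],[-178.93,-.11,-166.09],[(100,287),(262,303)]),('b',[.5069,.1498,.121],[-178.94,.12,-164.27],[(46,196),(208,211)])]:
    Rm=R.from_euler('xyz',r,degrees=True).as_matrix()
    for s in(1,-1):
        for back in(.0,.013,.03):
            q=np.array(p)-Rm[:,2]*back+s*.047*Rm[:,1]
            print(nm,s,back,q.round(3),((proj('scene',q)[0]-[200,130]+.5)*4-.5).round(),pts)
E
```

```text
c 1 0.0 [0.487 0.217 0.032] [254. 344.] [(100, 287), (262, 303)]
c 1 0.013 [0.487 0.217 0.045] [254. 331.] [(100, 287), (262, 303)]
c 1 0.03 [0.487 0.217 0.062] [255. 314.] [(100, 287), (262, 303)]
c -1 0.0 [0.51  0.126 0.033] [107. 322.] [(100, 287), (262, 303)]
c -1 0.013 [0.51  0.126 0.046] [106. 309.] [(100, 287), (262, 303)]
c -1 0.03 [0.51  0.126 0.063] [104. 292.] [(100, 287), (262, 303)]
b 1 0.0 [0.494 0.195 0.12 ] [214. 248.] [(46, 196), (208, 211)]
b 1 0.013 [0.494 0.195 0.133] [214. 234.] [(46, 196), (208, 211)]
b 1 0.03 [0.494 0.196 0.15 ] [213. 215.] [(46, 196), (208, 211)]
b -1 0.0 [0.52  0.105 0.122] [ 57. 230.] [(46, 196), (208, 211)]
b -1 0.013 [0.52  0.105 0.135] [ 55. 215.] [(46, 196), (208, 211)]
b -1 0.03 [0.519 0.105 0.152] [ 53. 196.] [(46, 196), (208, 211)]
```

```bash
cd pics; python3 -c "
import cv2,numpy as np
f=lambda n:cv2.resize(cv2.imread(n)[175:230,210:275],None,fx=6,fy=6,interpolation=cv2.INTER_CUBIC)
cv2.imwrite('cmp2.png',np.hstack([f('scene_c_full.png'),f('scene_d_full.png')]))"
```

```text
(no output)
```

View pics/cmp2.png

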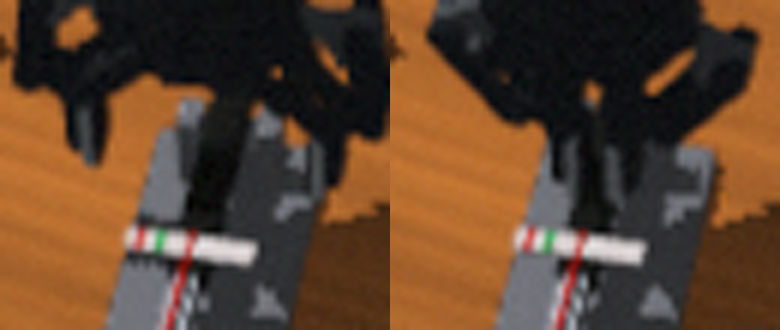

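The fingers shut completely with no contact. The picture also shows the tips about 17-20 mm higher than the TCP reading predicts, so they seem to have closed just above the handle. I open, go 16 mm lower (still clear of the 14 mm base) and close again.

Request:
{"method": "play_rows", "body": {
  "commands": "0.5 0 0 0 0;0.6 0 0 0 0;0.6 0 0 0 0;0.6 0 0 0 0;0.6 0 0 -4 0;0.6 0 0 -8 0;0.6 0 0 -12 0;0.6 0 0 -16 0;0.6 0 0 -16 0"
}}

```text
time: 7.52
ee_pos: [0.4987, 0.1713, 0.0185]
tcp_rot: [-178.9, -0.1, -166.0]
wrist_force: [-0.1, 0.3, -0.9]
opening: 0.0515
```

Request:
{"method": "play_rows", "body": {
  "commands": "0.3 0 0 0 0;0 0 0 0 0;0 0 0 0 0;0 0 0 0 0;0 0 0 0 0;0 0 0 0 0;0 0 0 0 0;0 0 0 0 0",
  "force": 60
}}

```text
time: 8.18
ee_pos: [0.4996, 0.1716, 0.0202]
tcp_rot: [-178.9, 0.1, -166.0]
wrist_force: [-1.5, -1.4, 6.2]
opening: 0.0146
```

```bash
python3 snap.py f 265 140 100 120 5 210 150 70 80 8
```

```text
8.1833 [0.4996 0.1716 0.0202] [-1.7894e+02  6.0000e-02 -1.6602e+02] [ 19.6   2.6 -12.9  74.6  -1.1   5.6] [-1.48 -1.41  6.15] [-0.155  0.227 -0.111] 0.0146
```

View pics/scene_f.png

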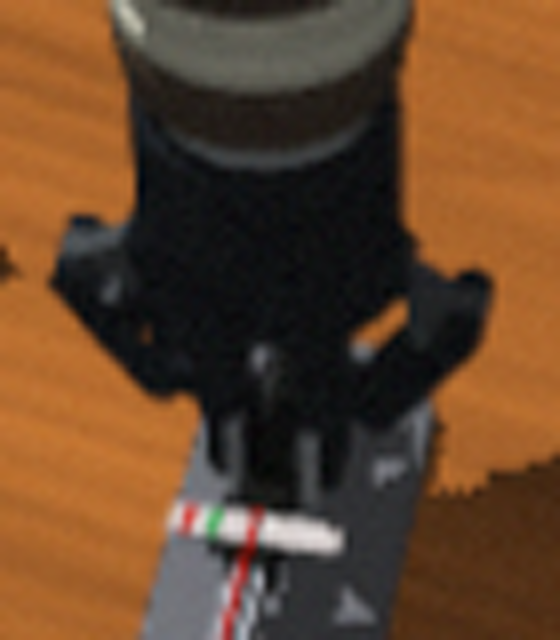

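Now it grips at 14.6 mm, but only with the fingertips, so the real tip is about 25 mm higher than the reading. I open, lower a further 9 mm while watching the force, and grip again with the pads centred on the handle.

Request:
{"method": "play_rows", "body": {
  "commands": "0.4 0 0 0 0;0.4 0 0 0 0;0.4 0 0 0 0;0.4 0 0 -3 0;0.4 0 0 -6 0;0.4 0 0 -9 0;0.4 0 0 -9 0;0.4 0 0 -9 0"
}}

```text
time: 8.95
ee_pos: [0.4991, 0.1715, 0.0104]
tcp_rot: [-178.9, -0.0, -166.0]
wrist_force: [-1.0, 0.0, -0.6]
opening: 0.0341
```

```bash
python3 snap.py g 265 140 100 120 5 210 150 70 80 8
```

```text
8.95 [0.4991 0.1715 0.0104] [-1.7894e+02 -2.0000e-02 -1.6601e+02] [ 19.6   2.9 -13.7  73.5  -1.1   5.6] [-0.97  0.   -0.56] [ 0.014 -0.065  0.019] 0.0341
```

View pics/scene_g.png

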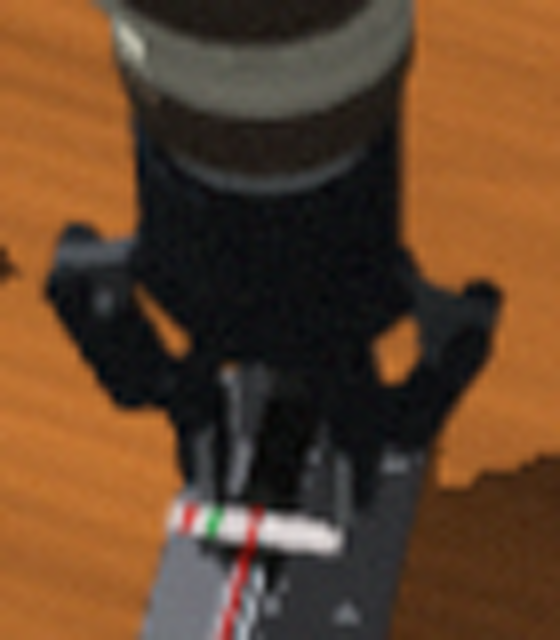

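No contact while straddling, so I close here.

Request:
{"method": "play_rows", "body": {
  "commands": "0.2 0 0 0 0;0 0 0 0 0;0 0 0 0 0;0 0 0 0 0;0 0 0 0 0;0 0 0 0 0",
  "force": 80
}}

```text
time: 9.55
ee_pos: [0.4996, 0.1715, 0.0112]
tcp_rot: [-178.9, 0.1, -166.0]
wrist_force: [-1.1, -1.1, 5.8]
opening: 0.0145
```

Request:
{"method": "play_rows", "body": {
  "commands": "0 0 0 5 0;0 0 0 10 0;0 0 0 18 0;0 0 0 26 0;0 0 0 34 0;0 0 0 42 0;0 0 0 50 0;0 0 0 50 0;0 0 0 50 0"
}}

```text
time: 10.3
ee_pos: [0.4997, 0.1717, 0.0614]
tcp_rot: [-178.9, 0.1, -166.0]
wrist_force: [0.1, 0.1, -3.3]
opening: 0.0147
```

```bash
python3 snap.py i 265 130 100 120 5 200 150 90 120 5
```

```text
10.3 [0.4997 0.1717 0.0614] [-1.7895e+02  8.0000e-02 -1.6602e+02] [19.6  1.7 -9.2 79.1 -1.1  5.6] [ 0.14  0.05 -3.3 ] [-0.03   0.222  0.039] 0.0147
```

View pics/scene_i.png

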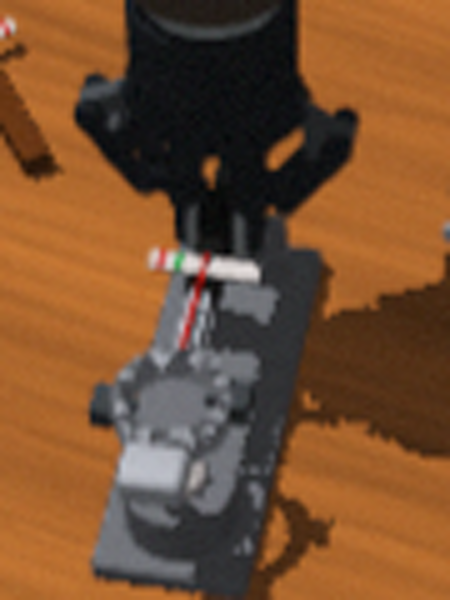

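View pics/top_i.png

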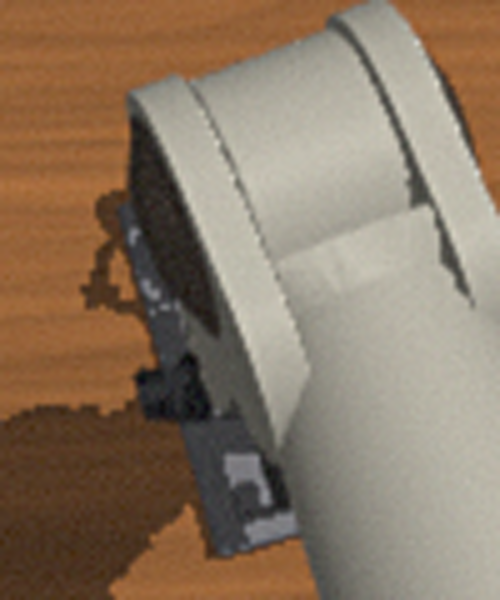

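The wrench is lifted, with a wrist reading of -3.3 N. I carry it above the clamp at head height about 0.13, turning to wrench yaw about 47.7° (the + end of the swing). The scene camera looks along the handle there.

Request:
{"method": "play_rows", "body": {
  "commands": "0 0 0 15 0;0 0 -5 30 0;0 2 -20 35 1;0 4 -40 35 3;0 7 -65 35 5;0 10 -90 35 7;0 14 -120 35 9;0 18 -150 35 11;0 22 -180 35 14;0 27 -210 35 17"
}}

```text
time: 11.23
ee_pos: [0.5259, -0.0399, 0.0953]
tcp_rot: [-179.0, -0.0, -148.9]
wrist_force: [0.8, -0.1, -2.4]
opening: 0.0145
```

Request:
{"method": "play_rows", "body": {
  "commands": "0 4 -30 0 3;0 8 -60 0 6;0 12 -90 0 8;0 16 -120 0 10;0 20 -150 0 12;0 24 -178 0 14;0 26 -200 0 15.5;0 27 -215 0 16.5;0 28 -221 0 16.7;0 28 -221 0 16.7"
}}

```text
time: 12.07
ee_pos: [0.554, -0.2605, 0.0949]
tcp_rot: [-179.0, -0.0, -132.4]
wrist_force: [0.9, 0.5, -2.2]
opening: 0.0146
```

```bash
python3 snap.py j 360 100 150 130 5 20 110 150 120 5
```

```text
12.0667 [ 0.554  -0.2605  0.0949] [-1.7899e+02 -2.0000e-02 -1.3243e+02] [-25.   11.7   5.4  82.8  -0.3 -72.6] [ 0.89  0.53 -2.16] [-0.183  0.25   0.048] 0.0146
```

View pics/scene_j.png

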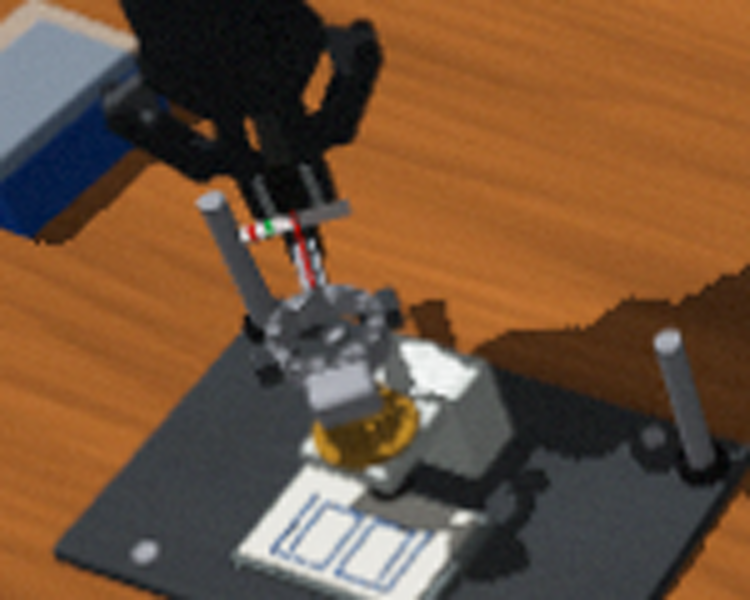

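View pics/top_j.png

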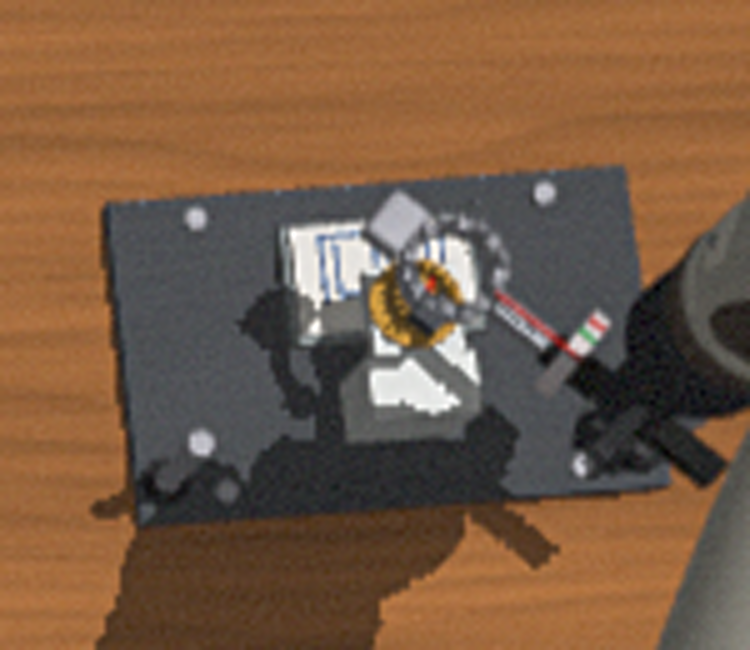

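```bash
cat > ov.py <<'E'
import sys; from h import *
# ov.py tag outtag hx hy hz yaw nx ny x0 y0 w h k x0 y0 w h k
t,o=sys.argv[1:3]; v=list(map(float,sys.argv[3:])); hx,hy,hz,yaw,nx,ny=v[:6]; v=list(map(int,v[6:]))
a=np.linspace(0,2*np.pi,60); c,s=np.cos(np.radians(yaw)),np.sin(np.radians(yaw))
def circ(x,y,z,r): return np.c_[x+r*np.cos(a),y+r*np.sin(a),0*a+z]
def loc(P): P=np.array(P,float)/1000; return np.c_[hx+c*P[:,0]-s*P[:,1],hy+s*P[:,0]+c*P[:,1],hz+P[:,2]]
L=[(circ(hx,hy,hz+.018,.0265),(0,255,0)),(circ(hx,hy,hz+.018,.0202),(0,255,0)),(circ(hx,hy,hz,.0265),(0,200,200)),
(loc([[50,15,18],[50,-15,18],[50,-15,0],[50,15,0],[50,15,18]]),(0,255,0)),(loc([[-62,0,17],[-170,0,17]]),(0,255,0)),
(circ(nx,ny,.074,.0225),(255,0,255)),(circ(nx,ny,.0905,.019),(255,0,255)),(circ(nx,ny,.095,.002),(255,255,0))]
for i,n in enumerate(('top','scene')):
    x,y,w,h,k=v[5*i:5*i+5]; im=cv2.imread(f'pics/{n}_{t}_full.png')
    im=cv2.resize(im[y:y+h,x:x+w],None,fx=k,fy=k,interpolation=cv2.INTER_CUBIC)
    for P,col in L:
        q=((proj(n,P)-[x,y]+.5)*k-.5).round().astype(int); cv2.polylines(im,[q],False,col,1)
    cv2.imwrite(f'pics/{n}_{o}.png',im)
E
python3 ov.py j j1 .6248 -.1822 .129 47.6 .6255 -.181 420 130 80 70 9 60 140 70 70 9; python3 ov.py 0 n1 .602 .1975 .045 13.8 .6255 -.181 280 150 60 70 9 205 185 60 80 7 2>/dev/null; cp pics/top0.png pics/top_0_full.png; cp pics/scene0.png pics/scene_0_full.png;python3 ov.py 0 n1 .602 .1975 .045 13.8 .6255 -.181 280 150 60 90 6 210 180 60 90 6;python3 ov.py 0 n2 .602 .1975 .045 13.8 .6255 -.181 420 140 50 40 12 70 170 50 45 12; cd pics; python3 -c "
import cv2,numpy as np
f=cv2.imread
cv2.imwrite('m1.png',np.hstack([f('top_n1.png'),f('scene_n1.png')]))
a=f('top_n2.png');b=f('scene_n2.png')[:480];print(a.shape,b.shape)
cv2.imwrite('m2.png',cv2.resize(np.hstack([a,b]),(800,320)))"
```

```text
(480, 600, 3) (480, 600, 3)
```

View pics/scene_j1.png

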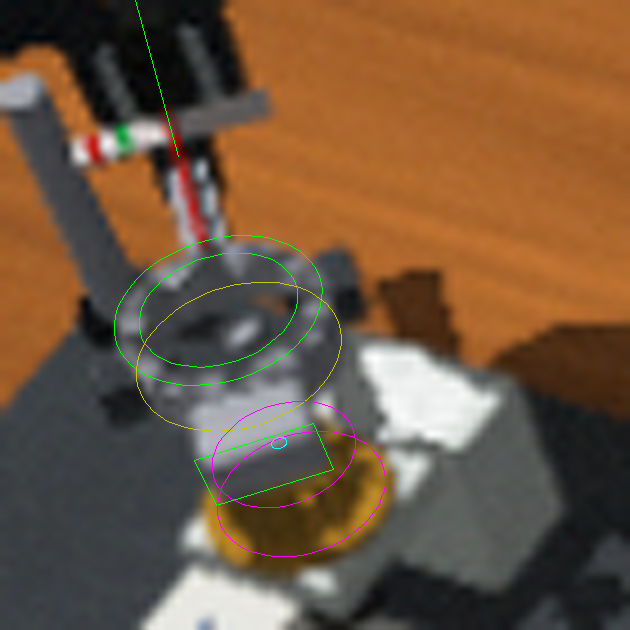

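View pics/top_j1.png

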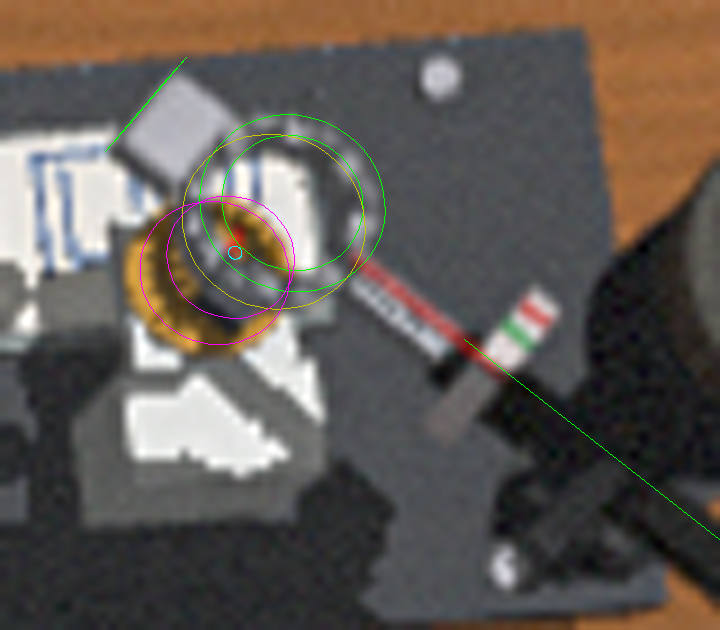

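View pics/m1.png

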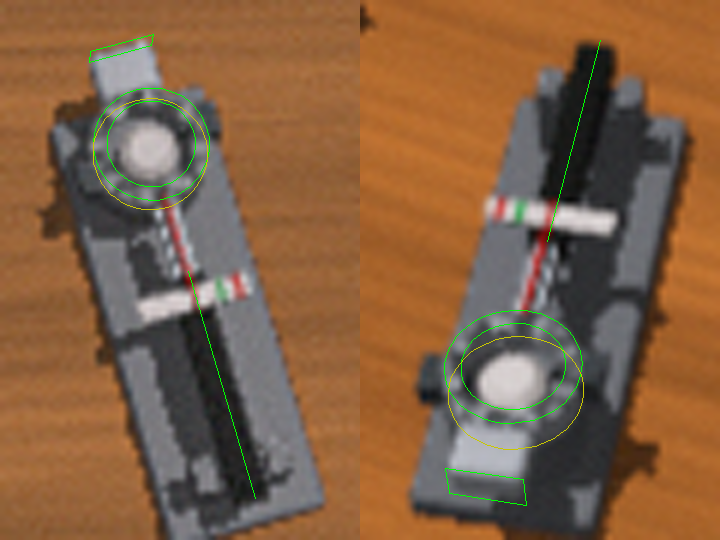

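View pics/m2.png

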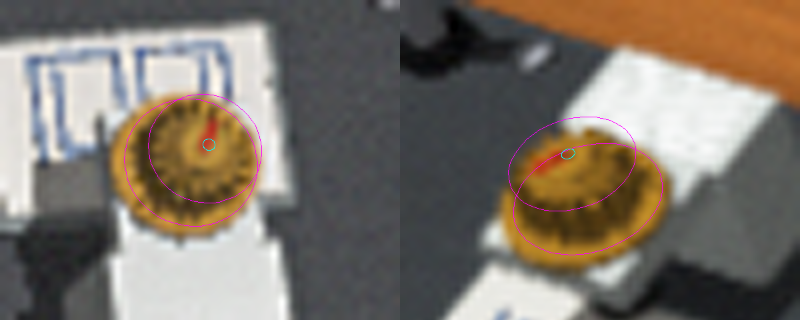

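```bash
python3 - <<'E'
from h import *
a=np.linspace(0,2*np.pi,60)
circ=lambda x,y,z,r:np.c_[x+r*np.cos(a),y+r*np.sin(a),0*a+z]
for n,(x0,y0,w,h) in dict(top=(420,140,50,40),scene=(70,170,50,45)).items():
    im=cv2.imread(f'pics/{n}_0_full.png'); hsv=cv2.cvtColor(im,cv2.COLOR_BGR2HSV)
    m=cv2.inRange(hsv,(12,110,40),(32,255,255))[y0:y0+h,x0:x0+w]
    # largest comp
    k,lab,st,ce=cv2.connectedComponentsWithStats(m); i=1+st[1:,4].argmax(); m=(lab==i).astype(np.uint8)
    cn,_=cv2.findContours(m,0,2); m=cv2.drawContours(np.zeros_like(m),cn,-1,1,-1)
    M=cv2.resize(m,None,fx=6,fy=6,interpolation=cv2.INTER_NEAREST)
    def model(x,y,rf,zt):
        o=np.zeros_like(M)
        # side hulls
        for A,B in [((.070,rf),(zt,rf)),((.074,.019),(.0865,.019)),((.0865,.019),(.090,.0155)),((.09,.0155),(.095,.008))]:
            P=np.r_[circ(x,y,*A),circ(x,y,*B)]; q=((proj(n,P)-[x0,y0]+.5)*6).astype(np.float32)
            cv2.fillConvexPoly(o,cv2.convexHull(q).astype(int),1)
        return o
    best=None
    for rf in(.022,.023,.024,.025,.026):
      for dx in np.arange(-.005,.0051,.0005):
        for dy in np.arange(-.005,.0051,.0005):
          s=(model(.6255+dx,-.181+dy,rf,.074)!=M).sum()/36
          if best is None or s<best[0]: best=(s,rf,.6255+dx,-.181+dy)
    print(n,m.sum(),best,st[i])
for n,(x,y) in dict(top=(430,135),scene=(65,150)).items():
    im=cv2.imread(f'pics/{n}_j_full.png')[y:y+50,x:x+50]
    im=cv2.convertScaleAbs(im,alpha=1.3,beta=10)
    cv2.imwrite(f'pics/{n}_j2.png',cv2.resize(im,None,fx=12,fy=12,interpolation=cv2.INTER_CUBIC))
E
```

```text
top 247 (np.float64(14.083333333333334), 0.024, np.float64(0.6249999999999999), np.float64(-0.1795)) [ 14  12  18  18 242]
scene 284 (np.float64(23.194444444444443), 0.024, np.float64(0.6275), np.float64(-0.1815)) [ 12  16  22  18 279]
```

View pics/top_j2.png

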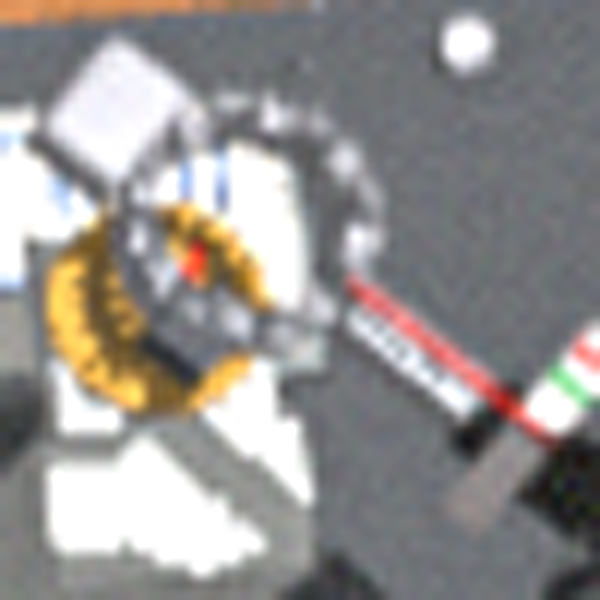

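View pics/scene_j2.png

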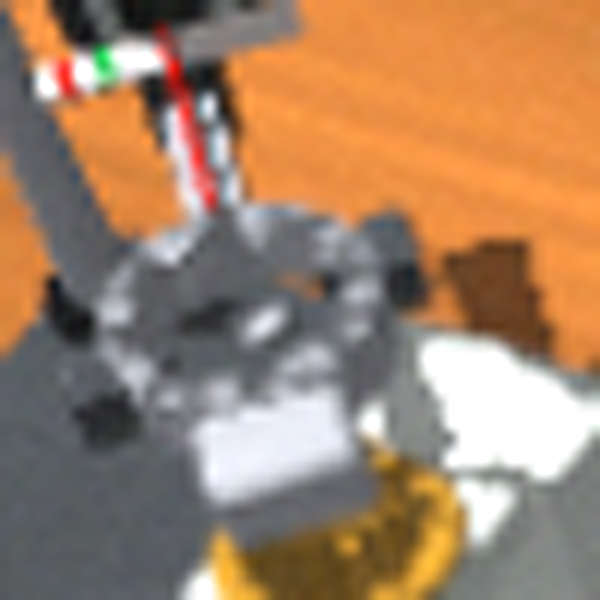

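```bash
cat > rel.py <<'E'
from h import *
N0=np.array([.626,-.1805,.08])
bt=proj('top',[.625,-.1795,.08])[0]-proj('top',N0)[0]; bs=proj('scene',[.6275,-.1815,.08])[0]-proj('scene',N0)[0]
def rel(ut,us):
    p,r=tri(ut-bt,us-bs); return (p-N0)*1000,r
E
python3 - <<'E'
from rel import *
print(bt,bs)
T=lambda u,v:cp(u,v,430,135,12); S=lambda u,v:cp(u,v,65,150,12)
for n,a,b in[('ring',(252,220),(241,305)),('block',(120,110),(275,445)),('blkL',(120,35),(372,465)),('blkR',(40,122),(215,502)),('grn',(570,388),(104,65))]:
    p,r=rel(T(*a),S(*b)); print(n,p.round(1),(p+N0*1000).round(1),r.round(2))
E
```

```text
[-0.33855434  0.36648549] [-0.70740998  0.30157604]
ring [-1.9  0.9 64.8] [ 624.1 -179.6  144.8] [-0.14  0.1  -0.15 -0.03]
block [24.  27.3 62.6] [ 650.  -153.2  142.6] [-0.38  0.26 -0.39 -0.07]
blkL [29.  42.7 72.5] [ 655.  -137.8  152.5] [-5.43  3.67 -5.59 -1.05]
blkR [32.9 29.5 53.2] [ 658.9 -151.   133.2] [ 4.13 -2.81  4.26  0.8 ]
grn [-42.5 -62.6  68.3] [ 583.5 -243.1  148.3] [-0.1   0.07 -0.11 -0.02]
```

```bash
python3 - <<'E'
from rel import *
T=lambda u,v:cp(u,v,430,135,12); S=lambda u,v:cp(u,v,65,150,12)
P={}
for n,a,b in[('a',(120,35),(215,502)),('b',(40,122),(372,465))]:
    p,r=rel(T(*a),S(*b)); P[n]=p;print(n,p.round(1),(p+N0*1000).round(1),r.round(2))
m=(P['a']+P['b'])/2;d=P['b']-P['a'];print(m,np.degrees(np.arctan2(-d[0],d[1])),np.linalg.norm(d))
E
```

```text
a [40.8 26.1 63.2] [ 666.8 -154.4  143.2] [-0.4   0.27 -0.41 -0.08]
b [21.  46.2 62.7] [ 647.  -134.3  142.7] [-0.91  0.61 -0.94 -0.17]
[30.8974504  36.16765429 62.90693912] 44.54277979097405 28.29277589936134
```

Relative to the nut, the ring is at about (-2, +1) mm and about 53 mm above the seat. I correct that and go down 25 mm, still above the cone, then look again.

Request:
{"method": "play_rows", "body": {
  "commands": "0 1 0 -5 0;0 2 -1 -12 0;0 2 -1 -20 0;0 2 -1 -25 0;0 2 -1 -25 0;0 2 -1 -25 0"
}}

```text
time: 12.67
ee_pos: [0.556, -0.2601, 0.0702]
tcp_rot: [-179.0, -0.0, -132.3]
wrist_force: [0.2, 0.9, -2.5]
opening: 0.0146
```

```bash
python3 snap.py k 425 130 55 50 12 65 150 50 50 12
```

```text
12.6667 [ 0.556  -0.2601  0.0702] [-179.    -0.  -132.3] [-24.9  12.1   3.2  80.1  -0.3 -72.6] [ 0.23  0.88 -2.46] [-0.142  0.232  0.036] 0.0146
```

View pics/top_k.png

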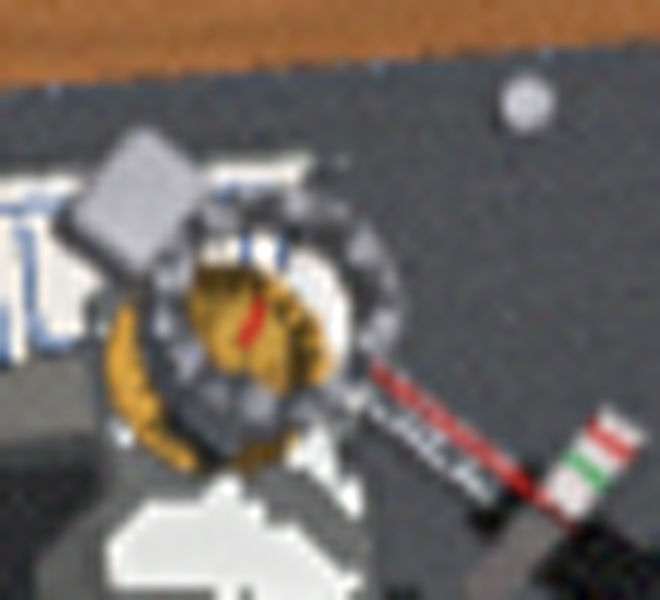

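View pics/scene_k.png

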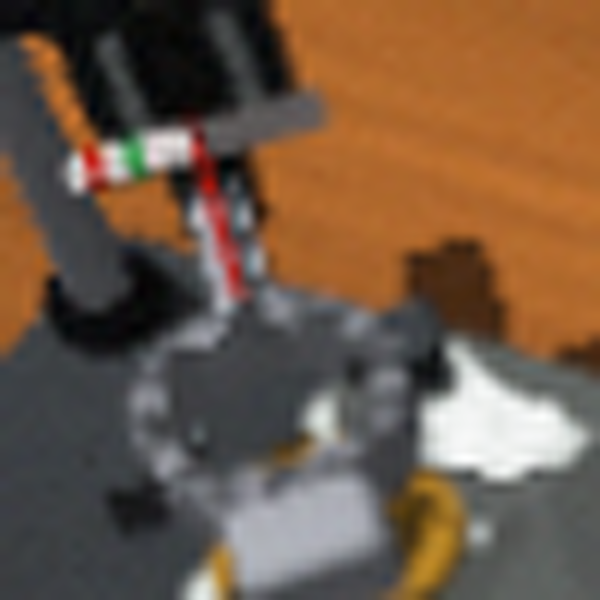

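```bash
sed -i 's/^import sys; from h import \*/import sys; from rel import *\nB=dict(top=bt,scene=bs)/; s/proj(n,P)-\[x,y\]/proj(n,P)+B[n]-[x,y]/' ov.py
sed -i 's/\.0225/.024/' ov.py
python3 - <<'E'
from rel import *
p,r=rel(cp(277,308,425,130,12),cp(270,392,65,150,12)); print(p,(p+N0*1000),r)
E
python3 ov.py k k1 .626 -.1805 .102 47 .626 -.1805 425 130 50 50 12 65 150 50 50 12
cd pics; python3 -c "
import cv2,numpy as np
f=cv2.imread
cv2.imwrite('m3.png',cv2.resize(np.hstack([f('top_k1.png'),f('scene_k1.png')]),(800,400)))"
```

```text
[-0.47707556  0.68880484 40.46309722] [ 625.52292444 -179.81119516  120.46309722] [ 0.03506577 -0.02394981  0.03725087  0.00706007]
```

View pics/top_k1.png

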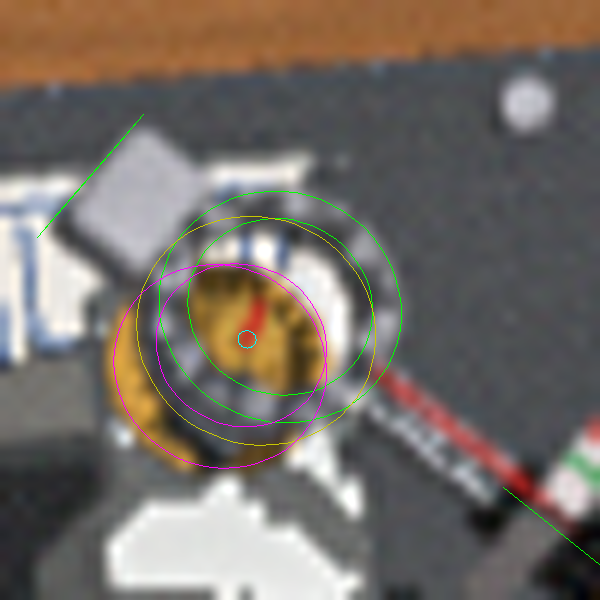

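View pics/scene_k1.png

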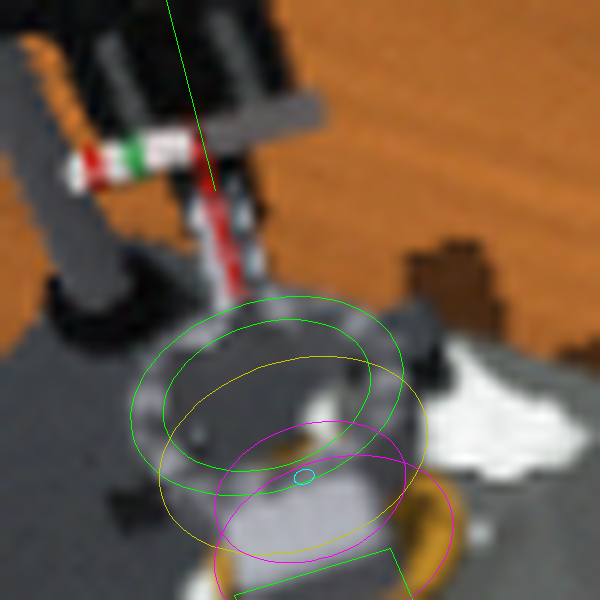

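The ring is within about 1 mm, at roughly (-0.5, +0.7), with the head about 28-30 mm above the seat. I make a small correction and lower onto the nut while watching the forces.

Request:
{"method": "play_rows", "body": {
  "commands": "0 0.5 -0.5 -4 0;0 0.5 -0.5 -8 0;0 0.5 -0.5 -12 0;0 0.5 -0.5 -14 0;0 0.5 -0.5 -14 0"
}}

```text
time: 13.18
ee_pos: [0.5564, -0.2608, 0.0559]
tcp_rot: [-179.0, -0.0, -132.3]
wrist_force: [0.5, -0.2, -3.1]
opening: 0.0142
```

Request:
{"method": "play_rows", "body": {
  "commands": "0 0 0 -2 0;0 0 0 -4 0;0 0 0 -5 0;0 0 0 -5 0"
}}

```text
time: 13.52
ee_pos: [0.5567, -0.2609, 0.0515]
tcp_rot: [-179.0, 0.0, -132.3]
wrist_force: [0.1, -0.8, -2.7]
opening: 0.0146
```

Request:
{"method": "play_rows", "body": {
  "commands": "0 0 0 -1.5 0;0 0 0 -3 0;0 0 0 -4 0;0 0 0 -4 0"
}}

```text
time: 13.85
ee_pos: [0.5568, -0.2608, 0.0477]
tcp_rot: [-179.0, 0.0, -132.3]
wrist_force: [-1.3, 0.6, -1.4]
opening: 0.0146
```

Request:
{"method": "play_rows", "body": {
  "commands": "0 0 0 -1.5 0;0 0 0 -3 0;0 0 0 -4 0;0 0 0 -4 0"
}}

```text
time: 14.18
ee_pos: [0.5571, -0.2609, 0.0438]
tcp_rot: [-178.9, 0.0, -132.3]
wrist_force: [-0.2, 1.6, 0.8]
opening: 0.0146
```

```bash
python3 snap.py l 425 130 50 50 12 65 150 50 50 12;python3 ov.py l l1 .626 -.1805 .076 47.5 .626 -.1805 425 130 50 50 12 65 150 50 50 12
```

```text
14.1833 [ 0.5571 -0.2609  0.0438] [-1.7893e+02  5.0000e-02 -1.3231e+02] [-25.   12.6   0.8  77.2  -0.3 -72.6] [-0.18  1.62  0.79] [ 0.424 -0.018  0.103] 0.0146
```

View pics/top_l.png

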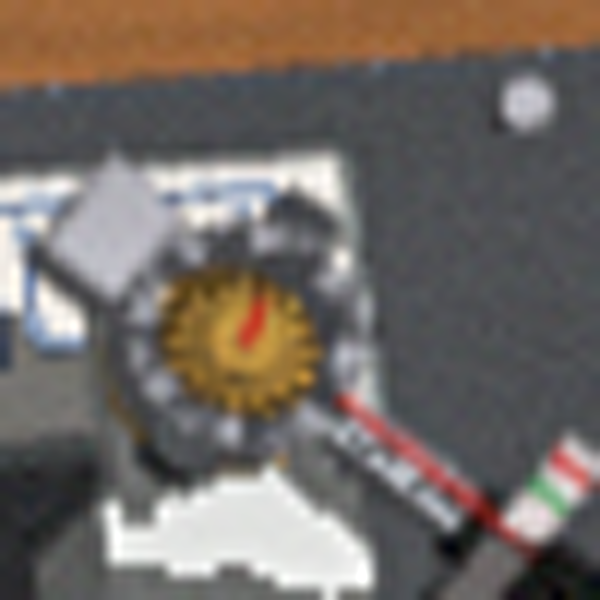

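View pics/scene_l1.png

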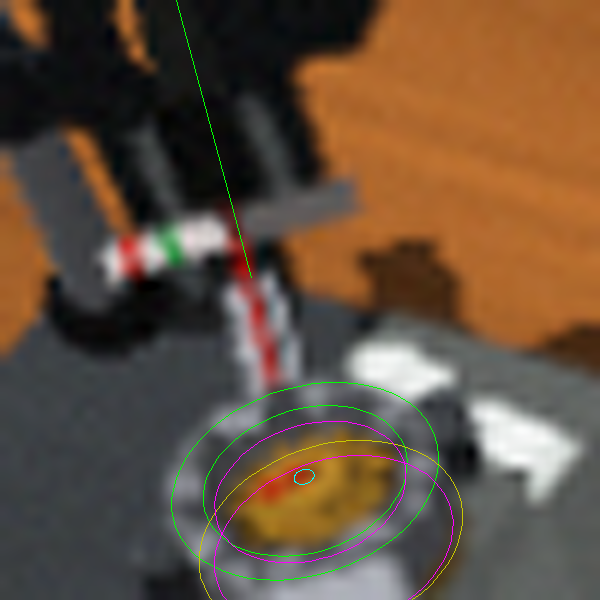

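The ring is over the teeth and centred. I go on down to the flange.

Request:
{"method": "play_rows", "body": {
  "commands": "0 0 0 -1 0;0 0 0 -2 0;0 0 0 -2 0"
}}

```text
time: 14.53
ee_pos: [0.5569, -0.2608, 0.0416]
tcp_rot: [-178.9, 0.0, -132.3]
wrist_force: [1.2, 2.0, -1.4]
opening: 0.0146
```

Request:
{"method": "play_rows", "body": {
  "commands": "0 0 0 -1 0;0 0 0 -1.5 0;0 0 0 -1.5 0"
}}

```text
time: 14.78
ee_pos: [0.5568, -0.2609, 0.0401]
tcp_rot: [-179.0, 0.0, -132.3]
wrist_force: [1.4, 2.0, 0.7]
opening: 0.0144
```

Request:
{"method": "play_rows", "body": {
  "commands": "0 0 0 -1 0;0 0 0 -1 0;0 0 0 -1 0"
}}

```text
time: 15.03
ee_pos: [0.5569, -0.261, 0.0396]
tcp_rot: [-178.9, 0.0, -132.3]
wrist_force: [-1.2, 2.9, 3.4]
opening: 0.0147
```

```bash
python3 snap.py m 425 130 50 50 12 65 150 50 50 12;python3 ov.py m m1 .626 -.1805 .074 47.5 .626 -.1805 425 130 50 50 12 65 150 50 50 12
```

```text
15.0333 [ 0.5569 -0.261   0.0396] [-1.7892e+02  3.0000e-02 -1.3231e+02] [-25.   12.7   0.4  76.7  -0.3 -72.6] [-1.19  2.95  3.43] [0.675 0.072 0.137] 0.0147
```

View pics/scene_m1.png

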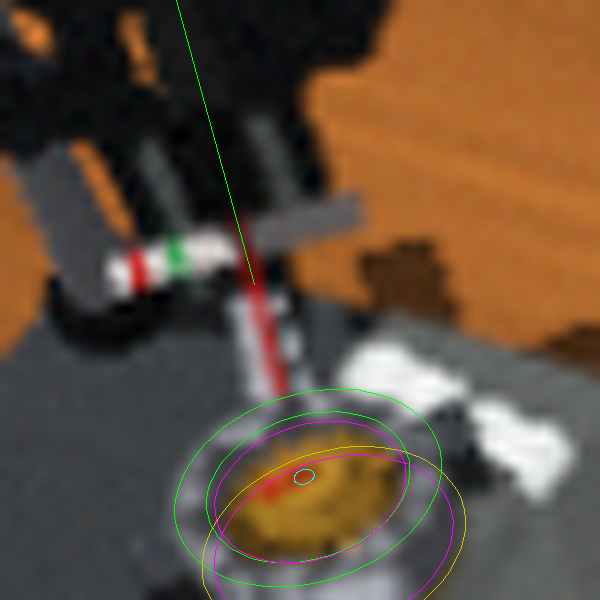

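View pics/top_m1.png

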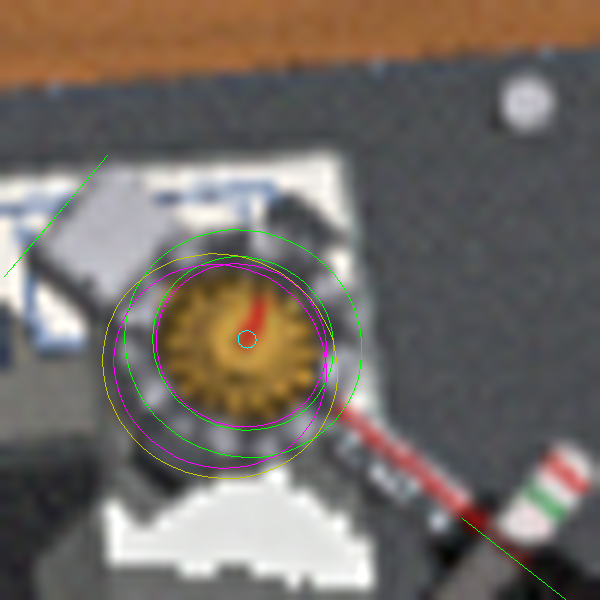

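The ring has reached the flange: the push has risen to about 6 N and the height matches. I compute arc rows about the nut axis for the clockwise stroke. The pivot in robot coordinates is about (0.627, -0.182).

```bash
cat > arc.py <<'E'
import sys; from h import *
# arc.py nx ny step n [dz]
nx,ny,st=map(float,sys.argv[1:4]); n=int(sys.argv[4]); o=get_obs()
p=o['ee_pos'][:2] if len(sys.argv)<7 else np.array(list(map(float,sys.argv[5:7])))
r=p-[nx,ny]
print(r, np.hypot(*r), np.degrees(np.arctan2(-r[1],-r[0])), o['tcp_rot'][2]+180)
print(';'.join('0 %.1f %.1f 0 %g'%(*(1000*(R.from_euler('z',st*i,degrees=True).as_matrix()[:2,:2]@r-r)),st*i) for i in range(1,n+1)))
E
cat > tq.py <<'E'
import sys; from h import *
nx,ny=map(float,sys.argv[1:3]); o=get_obs(); F=o['wrist_force'];M=o['torque'];r=o['ee_pos'][:2]-[nx,ny]
u=r/np.hypot(*r); print(round(o['time'],2),'yaw',(o['tcp_rot'][2]+180).round(2),'F',F.round(2),'M',M.round(3),'radial',(F[:2]@u).round(2),'tang',(u[0]*F[1]-u[1]*F[0]).round(2),'tau',(M[2]+r[0]*F[1]-r[1]*F[0]).round(3),'tauF',(r[0]*F[1]-r[1]*F[0]).round(3))
E
python3 arc.py .627 -.182 -3 10; python3 tq.py .627 -.182
```

```text
[-0.07006585 -0.07900297] 0.105596836062722 48.430946875938886 47.68441451976082
0 -4.0 3.8 0 -3;0 -7.9 7.8 0 -6;0 -11.5 11.9 0 -9;0 -14.9 16.3 0 -12;0 -18.1 20.8 0 -15;0 -21.0 25.5 0 -18;0 -23.7 30.4 0 -21;0 -26.1 35.3 0 -24;0 -28.2 40.4 0 -27;0 -30.1 45.6 0 -30
15.13 yaw 47.68 F [-0.7   0.73  3.99] M [0.688 0.073 0.103] radial -0.08 tang -1.01 tau -0.004 tauF -0.106
```

Request:
{"method": "play_rows", "body": {
  "commands": "0 -4 3.8 0 -3;0 -7.9 7.8 0 -6;0 -11.5 11.9 0 -9;0 -14.9 16.3 0 -12;0 -18.1 20.8 0 -15;0 -18.1 20.8 0 -15"
}}

```text
time: 15.63
ee_pos: [0.538, -0.2403, 0.0396]
tcp_rot: [-178.9, -0.1, -147.5]
wrist_force: [-4.6, -3.1, 3.3]
opening: 0.0145
```

```bash
python3 tq.py .627 -.182; python3 arc.py .627 -.182 -3 10;python3 snap.py o 425 130 60 50 12 65 150 50 50 12
```

```text
15.63 yaw 32.53 F [-4.63 -3.09  3.33] M [-0.381  0.671  0.105] radial 5.57 tang 0.05 tau 0.111 tauF 0.005
[-0.08903095 -0.05831711] 0.1064302330258353 33.22562685456086 32.52621945085497
0 -2.9 4.7 0 -3;0 -5.6 9.6 0 -6;0 -8.0 14.6 0 -9;0 -10.2 19.8 0 -12;0 -12.1 25.0 0 -15;0 -13.7 30.4 0 -18;0 -15.0 35.8 0 -21;0 -16.0 41.3 0 -24;0 -16.8 46.8 0 -27;0 -17.2 52.3 0 -30
15.6333 [ 0.538  -0.2403  0.0396] [-1.7891e+02 -5.0000e-02 -1.4747e+02] [-23.7   9.3  -3.4  76.4  -0.7 -56.3] [-4.63 -3.09  3.33] [-0.381  0.671  0.105] 0.0145
```

View pics/top_o.png

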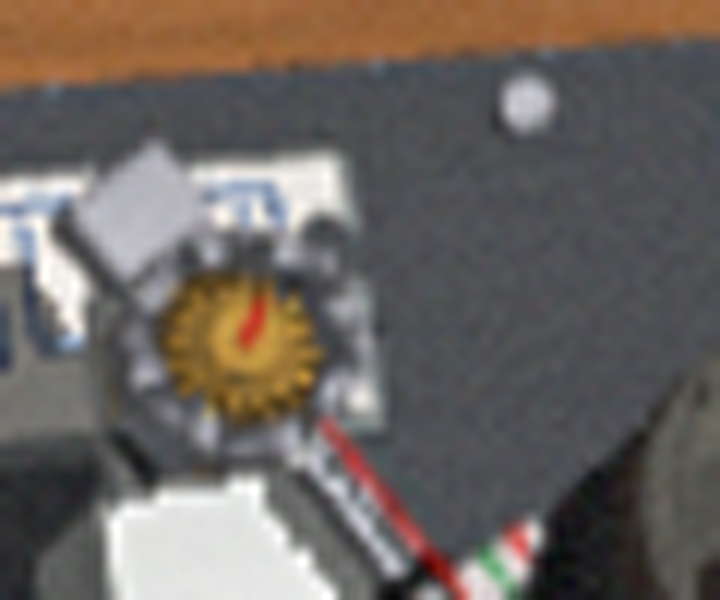

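View pics/scene_o.png

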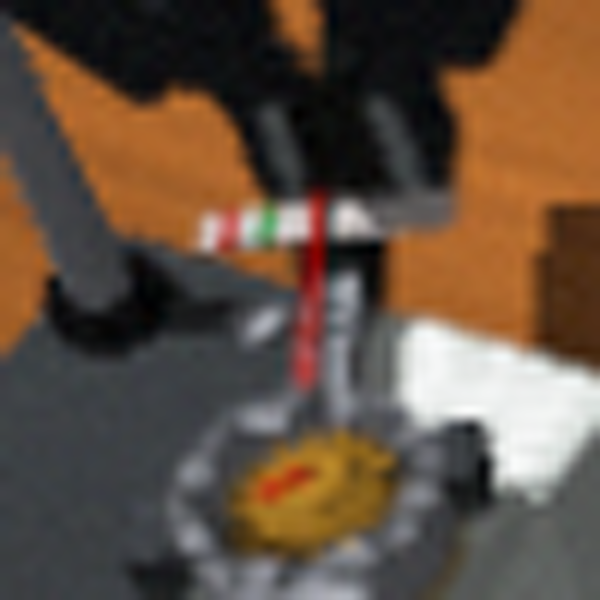

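The handle moved 15° without biting, and a 5.6 N outward radial force appeared. I shift 1 mm outward and carry on.

Request:
{"method": "play_rows", "body": {
  "commands": "0 -3.7 4.2 0 -3;0 -6.4 9.1 0 -6;0 -8.8 14.1 0 -9;0 -11 19.3 0 -12;0 -12.9 24.5 0 -15;0 -14.5 29.9 0 -18;0 -14.5 29.9 0 -18"
}}

```text
time: 16.32
ee_pos: [0.524, -0.2102, 0.0395]
tcp_rot: [-178.9, -0.0, -165.3]
wrist_force: [-4.4, -1.7, 3.0]
opening: 0.0147
```

```bash
python3 tq.py .627 -.182; python3 arc.py .627 -.182 -3 10;python3 snap.py p 425 130 50 50 12 65 150 50 50 12; cd pics; python3 -c "
import cv2,numpy as np
f=cv2.imread
cv2.imwrite('mp.png',cv2.resize(np.hstack([f('top_p.png'),f('scene_p.png')]),(800,400)))"
```

```text
16.32 yaw 14.66 F [-4.41 -1.69  2.96] M [-0.231  0.648  0.166] radial 4.7 tang 0.46 tau 0.216 tauF 0.05
[-0.10295828 -0.02823856] 0.10676059475846121 15.337458783557091 14.658359704089662
0 -1.3 5.4 0 -3;0 -2.4 10.9 0 -6;0 -3.1 16.5 0 -9;0 -3.6 22.0 0 -12;0 -3.8 27.6 0 -15;0 -3.7 33.2 0 -18;0 -3.3 38.8 0 -21;0 -2.6 44.3 0 -24;0 -1.6 49.8 0 -27;0 -0.3 55.3 0 -30
16.3167 [ 0.524  -0.2102  0.0395] [-1.7891e+02 -1.0000e-02 -1.6534e+02] [-21.4   6.3  -6.8  76.3  -0.9 -36. ] [-4.41 -1.69  2.96] [-0.231  0.648  0.166] 0.0147
```

View pics/mp.png

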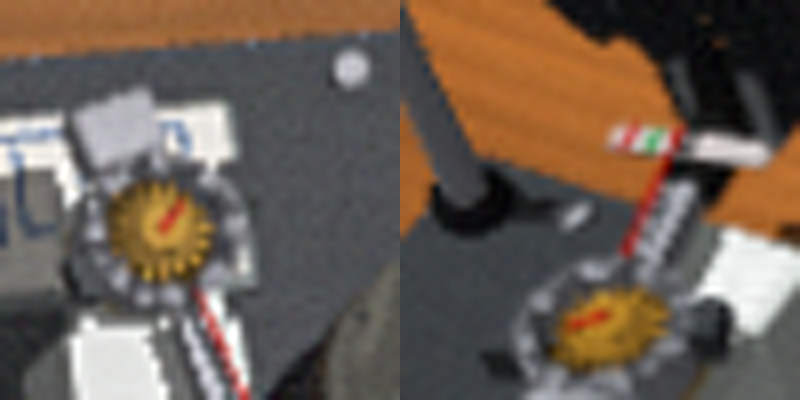

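The nut is turning: its red mark went round by about 18°, and the measured drag is about 0.22 N m. I continue the stroke with a little more outward offset.

Request:
{"method": "play_rows", "body": {
  "commands": "0 -2 5.2 0 -3;0 -3.1 10.7 0 -6;0 -3.8 16.3 0 -9;0 -4.3 21.8 0 -12;0 -4.5 27.4 0 -15;0 -4.4 33 0 -18;0 -4 38.6 0 -21;0 -3.3 44.1 0 -24;0 -2.3 49.6 0 -27;0 -1 55.1 0 -30"
}}

```text
time: 17.25
ee_pos: [0.523, -0.1549, 0.0392]
tcp_rot: [-179.0, -0.0, 164.7]
wrist_force: [-5.2, 2.1, 5.4]
opening: 0.0145
```

```bash
python3 tq.py .627 -.182; python3 arc.py .627 -.182 -3 10
```

```text
17.25 yaw 344.7 F [-5.24  2.09  5.36] M [0.366 0.79  0.38 ] radial 5.6 tang -0.7 tau 0.305 tauF -0.075
[-0.10404003  0.02710582] 0.10751304187589769 -14.602796713384269 344.69878518817666
0 1.6 5.4 0 -3;0 3.4 10.7 0 -6;0 5.5 15.9 0 -9;0 7.9 21.0 0 -12;0 10.6 26.0 0 -15;0 13.5 30.8 0 -18;0 16.6 35.5 0 -21;0 20.0 40.0 0 -24;0 23.6 44.3 0 -27;0 27.5 48.4 0 -30
```

The radii fit a pivot of (0.627, -0.1806), which is the vision value. I use it from here with 0.8 mm outward.

```bash
python3 arc.py .627 -.1806 -3 9 .5222 -.1547
```

```text
[-0.1048  0.0259] 0.10795299903198614 -13.88177308187006 344.69878518817666
0 1.5 5.4 0 -3;0 3.3 10.8 0 -6;0 5.3 16.1 0 -9;0 7.7 21.2 0 -12;0 10.3 26.2 0 -15;0 13.1 31.1 0 -18;0 16.2 35.8 0 -21;0 19.6 40.4 0 -24;0 23.2 44.8 0 -27
```

Request:
{"method": "play_rows", "body": {
  "commands": "0 0.7 5.6 0 -3;0 2.5 11 0 -6;0 4.5 16.3 0 -9;0 6.9 21.4 0 -12;0 9.5 26.4 0 -15;0 12.3 31.3 0 -18;0 15.4 36 0 -21;0 18.8 40.6 0 -24;0 22.4 45 0 -27;0 22.4 45 0 -27"
}}

```text
time: 18.08
ee_pos: [0.5464, -0.1099, 0.0393]
tcp_rot: [-179.0, 0.0, 137.7]
wrist_force: [-2.7, -0.3, 3.8]
opening: 0.0143
```

```bash
python3 tq.py .627 -.1806;python3 snap.py q 425 130 50 50 12 65 150 60 50 12; python3 arc.py .627 -.1806 7 10
```

```text
18.08 yaw 317.7 F [-2.66 -0.28  3.83] M [-0.133  0.262  0.064] radial 1.82 tang 1.96 tau 0.274 tauF 0.211
18.0833 [ 0.5464 -0.1099  0.0393] [-1.7896e+02  3.0000e-02  1.3770e+02] [-10.9   6.6  -6.5  77.4  -0.9  31.4] [-2.66 -0.28  3.83] [-0.133  0.262  0.064] 0.0143
[-0.08096052  0.07026499] 0.10719969156802893 -40.954452057240715 317.8845368921871
0 -8.0 -10.4 0 7;0 -14.6 -21.7 0 14;0 -19.8 -33.7 0 21;0 -23.5 -46.2 0 28;0 -25.7 -59.1 0 35;0 -26.2 -72.2 0 42;0 -25.2 -85.3 0 49;0 -22.6 -98.1 0 56;0 -18.4 -110.5 0 63;0 -12.8 -122.3 0 70
```

View pics/top_q.png

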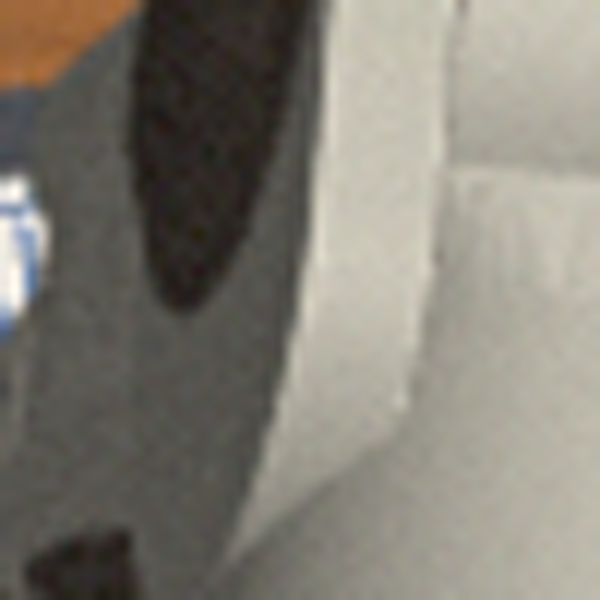

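View pics/scene_q.png

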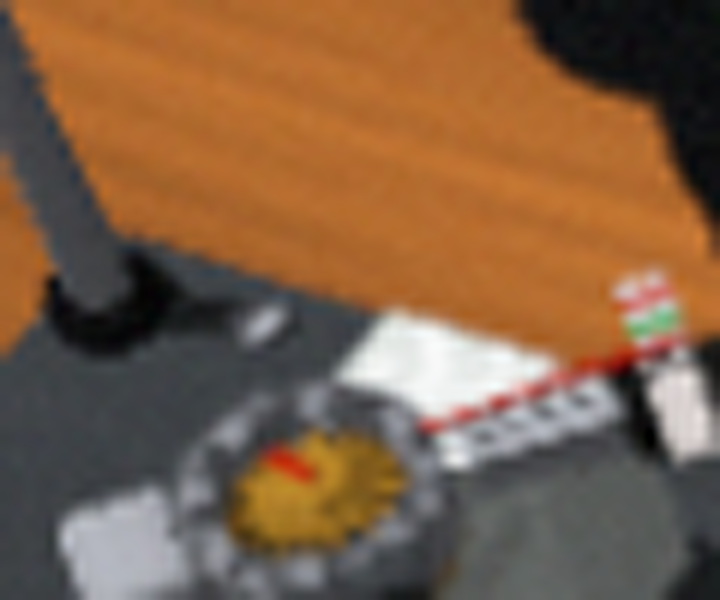

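The nut has turned about 75° (1.3 rad). I make the return stroke, +91°.

Request:
{"method": "play_rows", "body": {
  "commands": "0 -8 -10.4 0 7;0 -14.6 -21.7 0 14;0 -19.8 -33.7 0 21;0 -23.5 -46.2 0 28;0 -25.7 -59.1 0 35;0 -26.2 -72.2 0 42;0 -25.2 -85.3 0 49;0 -22.6 -98.1 0 56;0 -18.4 -110.5 0 63;0 -12.8 -122.3 0 70"
}}

```text
time: 19.02
ee_pos: [0.5334, -0.2332, 0.0395]
tcp_rot: [-178.9, 0.1, -151.8]
wrist_force: [1.0, 2.2, 2.7]
opening: 0.0143
```

```bash
python3 tq.py .627 -.1806; python3 arc.py .627 -.1806 7 3
```

```text
19.02 yaw 28.18 F [1.01 2.16 2.73] M [ 0.596 -0.337  0.116] radial -1.94 tang -1.39 tau -0.033 tauF -0.149
[-0.09359797 -0.05256428] 0.10734796019808145 29.31840841131001 28.176926218911916
0 7.1 -11.0 0 7;0 15.5 -21.1 0 14;0 25.1 -30.1 0 21
```

Request:
{"method": "play_rows", "body": {
  "commands": "0 7.1 -11 0 7;0 15.5 -21.1 0 14;0 24.5 -29.6 0 20.6;0 24.5 -29.6 0 20.6"
}}

```text
time: 19.35
ee_pos: [0.5582, -0.2634, 0.039]
tcp_rot: [-178.9, 0.1, -131.3]
wrist_force: [-1.6, 1.6, 4.9]
opening: 0.0145
```

```bash
python3 tq.py .627 -.1806; python3 arc.py .627 -.1806 -3 10; python3 snap.py r 425 130 50 50 12 65 150 60 50 12; cd pics; python3 -c "
import cv2,numpy as np
f=cv2.imread
cv2.imwrite('mr.png',cv2.resize(np.hstack([f('top_r.png'),f('scene_r.png')]),(800,364)))"
```

```text
19.35 yaw 48.68 F [-1.59  1.65  4.9 ] M [0.542 0.245 0.298] radial -0.25 tang -2.27 tau 0.053 tauF -0.245
[-0.06881264 -0.08283042] 0.10768499463100983 50.28137036667923 48.68053681927037
0 -4.2 3.7 0 -3;0 -8.3 7.6 0 -6;0 -12.1 11.8 0 -9;0 -15.7 16.1 0 -12;0 -19.1 20.6 0 -15;0 -22.2 25.3 0 -18;0 -25.1 30.2 0 -21;0 -27.7 35.1 0 -24;0 -30.1 40.3 0 -27;0 -32.2 45.5 0 -30
19.35 [ 0.5582 -0.2634  0.039 ] [-1.7892e+02  5.0000e-02 -1.3132e+02] [-25.1  13.    0.7  76.7  -0.2 -73.8] [-1.59  1.65  4.9 ] [0.542 0.245 0.298] 0.0145
```

View pics/mr.png

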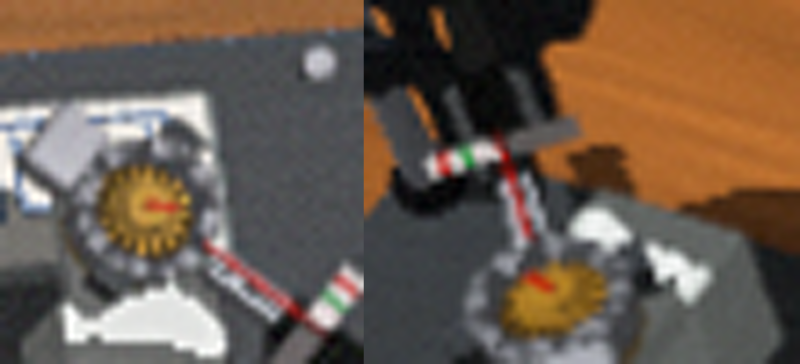

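The mark has turned about 77° from the start and stayed there on the return. For the second stroke I do the first 30° freely, then short checked steps.

Request:
{"method": "play_rows", "body": {
  "commands": "0 -4.2 3.7 0 -3;0 -8.3 7.6 0 -6;0 -12.1 11.8 0 -9;0 -15.7 16.1 0 -12;0 -19.1 20.6 0 -15;0 -22.2 25.3 0 -18;0 -25.1 30.2 0 -21;0 -27.7 35.1 0 -24;0 -30.1 40.3 0 -27;0 -32.2 45.5 0 -30"
}}

```text
time: 20.28
ee_pos: [0.5256, -0.2159, 0.0397]
tcp_rot: [-178.9, 0.1, -162.0]
wrist_force: [5.1, 2.0, 0.4]
opening: 0.0147
```

```bash
python3 tq.py .627 -.1806; python3 arc.py .627 -.1806 -2 5
```

```text
20.28 yaw 17.99 F [5.05 1.98 0.39] M [ 0.451 -1.2    0.307] radial -5.42 tang -0.21 tau 0.285 tauF -0.023
[-0.10138489 -0.03533421] 0.10736573876020625 19.214240514297007 17.994666320860944
0 -1.2 3.6 0 -2;0 -2.2 7.2 0 -4;0 -3.1 10.8 0 -6;0 -3.9 14.5 0 -8;0 -4.6 18.1 0 -10
```

Request:
{"method": "play_rows", "body": {
  "commands": "0 -0.7 3.8 0 -2;0 -1.7 7.4 0 -4;0 -2.6 11 0 -6;0 -3.4 14.7 0 -8;0 -3.4 14.7 0 -8"
}}

```text
time: 20.7
ee_pos: [0.5218, -0.2013, 0.0397]
tcp_rot: [-178.9, 0.1, -169.9]
wrist_force: [1.6, -0.1, 2.6]
opening: 0.0145
```

```bash
python3 tq.py .627 -.1806; python3 arc.py .627 -.1806 -2 5;  python3 snap.py s 425 130 50 50 12 65 150 60 50 12; cd pics; python3 -c "
import cv2,numpy as np
f=cv2.imread
cv2.imwrite('ms.png',cv2.resize(np.hstack([f('top_s.png'),f('scene_s.png')]),(800,364)))"
```

```text
20.7 yaw 10.08 F [ 1.64 -0.07  2.55] M [-0.013 -0.453  0.16 ] radial -1.59 tang 0.39 tau 0.202 tauF 0.042
[-0.10520723 -0.02072501] 0.10722913071132754 11.144134864267357 10.08007825249095
0 -0.7 3.7 0 -2;0 -1.2 7.4 0 -4;0 -1.6 11.1 0 -6;0 -1.9 14.8 0 -8;0 -2.0 18.6 0 -10
20.7 [ 0.5218 -0.2013  0.0397] [-1.7889e+02  9.0000e-02 -1.6992e+02] [-20.6   5.6  -7.6  76.2  -0.9 -30.7] [ 1.64 -0.07  2.55] [-0.013 -0.453  0.16 ] 0.0145
```

View pics/ms.png

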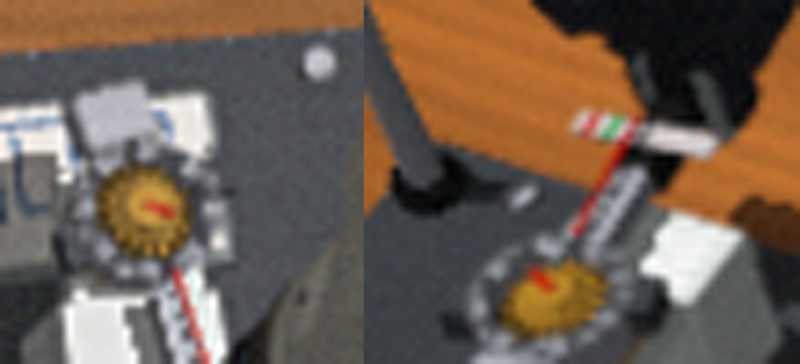

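The mark is at about 107°, so the total is about 90° and at least 25° remain. I move a further 20°.

Request:
{"method": "play_rows", "body": {
  "commands": "0 -0.5 3.7 0 -2;0 -1 7.4 0 -4;0 -1.4 11.1 0 -6;0 -1.7 14.8 0 -8;0 -1.8 18.6 0 -10;0 -1.7 22.3 0 -12;0 -1.5 26.1 0 -14;0 -1.2 29.8 0 -16;0 -0.8 33.4 0 -18;0 -0.3 37.1 0 -20"
}}

```text
time: 21.63
ee_pos: [0.521, -0.1646, 0.0394]
tcp_rot: [-178.9, -0.0, 170.2]
wrist_force: [-1.3, 0.3, 3.7]
opening: 0.0145
```

```bash
python3 tq.py .627 -.1806; python3 arc.py .627 -.1806 -2 5
```

```text
21.63 yaw 350.2 F [-1.31  0.29  3.66] M [ 0.295 -0.054  0.384] radial 1.34 tang -0.09 tau 0.374 tauF -0.01
[-0.10599734  0.01598783] 0.10719629791207856 -8.577400703649968 350.19711161788837
0 0.6 3.7 0 -2;0 1.4 7.4 0 -4;0 2.3 11.0 0 -6;0 3.3 14.6 0 -8;0 4.4 18.2 0 -10
```

Request:
{"method": "play_rows", "body": {
  "commands": "0 0.6 3.7 0 -2;0 1.4 7.4 0 -4;0 1.4 7.4 0 -4"
}}

```text
time: 21.88
ee_pos: [0.5224, -0.157, 0.0393]
tcp_rot: [-178.9, -0.0, 166.2]
wrist_force: [-3.1, 0.6, 3.6]
opening: 0.0143
```

```bash
python3 tq.py .627 -.1806; python3 arc.py .627 -.1806 -2 5
```

```text
21.88 yaw 346.22 F [-3.06  0.6   3.64] M [0.073 0.186 0.298] radial 3.12 tang 0.09 tau 0.307 tauF 0.009
[-0.10457102  0.02358313] 0.10719731030273062 -12.708883140367815 346.2198441326716
0 0.9 3.6 0 -2;0 1.9 7.2 0 -4;0 3.0 10.8 0 -6;0 4.3 14.3 0 -8;0 5.7 17.8 0 -10
```

Still running freely. I take a 6° step with a settling row.

Request:
{"method": "play_rows", "body": {
  "commands": "0 0.7 3.6 0 -2;0 1.7 7.2 0 -4;0 2.8 10.8 0 -6;0 2.8 10.8 0 -6"
}}

```text
time: 22.22
ee_pos: [0.5254, -0.1464, 0.0393]
tcp_rot: [-178.9, -0.0, 160.3]
wrist_force: [-2.0, 0.7, 4.2]
opening: 0.0145
```

```bash
python3 tq.py .627 -.1806; python3 arc.py .627 -.1806 -2 5
```

```text
22.22 yaw 340.28 F [-2.02  0.72  4.16] M [0.146 0.109 0.305] radial 2.14 tang -0.03 tau 0.302 tauF -0.004
[-0.10159586  0.0342379 ] 0.10720984831079898 -18.623863138133416 340.28137505317113
0 1.3 3.5 0 -2;0 2.6 7.0 0 -4;0 4.1 10.4 0 -6;0 5.8 13.8 0 -8;0 7.5 17.1 0 -10
```

Request:
{"method": "play_rows", "body": {
  "commands": "0 1.2 3.5 0 -2;0 2.5 7 0 -4;0 4 10.4 0 -6;0 4 10.4 0 -6"
}}

```text
time: 22.55
ee_pos: [0.5295, -0.136, 0.0393]
tcp_rot: [-178.9, -0.0, 154.3]
wrist_force: [-2.9, 1.3, 4.1]
opening: 0.0146
```

```bash
python3 tq.py .627 -.1806; python3 arc.py .627 -.1806 -2 5
```

```text
22.55 yaw 334.33 F [-2.94  1.32  4.15] M [0.213 0.108 0.322] radial 3.22 tang 0.02 tau 0.324 tauF 0.003
[-0.09748962  0.04457512] 0.10719686499288564 -24.57126960516333 334.32667084372576
0 1.6 3.4 0 -2;0 3.3 6.7 0 -4;0 5.2 9.9 0 -6;0 7.2 13.1 0 -8;0 9.2 16.3 0 -10
```

Request:
{"method": "play_rows", "body": {
  "commands": "0 1.5 3.4 0 -2;0 3.2 6.7 0 -4;0 5.1 9.9 0 -6;0 5.1 9.9 0 -6"
}}

```text
time: 22.88
ee_pos: [0.5347, -0.1261, 0.0392]
tcp_rot: [-178.9, -0.0, 148.4]
wrist_force: [-2.0, 1.4, 4.5]
opening: 0.0147
```

```bash
python3 tq.py .627 -.1806; python3 arc.py .627 -.1806 -2 5
```

```text
22.88 yaw 328.35 F [-1.97  1.39  4.53] M [0.281 0.148 0.358] radial 2.4 tang -0.2 tau 0.336 tauF -0.021
[-0.09232811  0.05445629] 0.10719126319857043 -30.53264291437163 328.3538998904522
0 2.0 3.2 0 -2;0 4.0 6.3 0 -4;0 6.2 9.4 0 -6;0 8.5 12.3 0 -8;0 10.9 15.2 0 -10
```

Request:
{"method": "play_rows", "body": {
  "commands": "0 1.9 3.2 0 -2;0 3.9 6.3 0 -4;0 6.1 9.4 0 -6;0 6.1 9.4 0 -6"
}}

```text
time: 23.22
ee_pos: [0.5408, -0.1168, 0.0393]
tcp_rot: [-178.9, 0.0, 142.4]
wrist_force: [-0.9, 1.9, 3.9]
opening: 0.0143
```

```bash
python3 tq.py .627 -.1806; python3 arc.py .627 -.1806 -2 5;  python3 snap.py t 425 130 50 50 12 65 150 60 50 12
```

```text
23.22 yaw 322.38 F [-0.94  1.93  3.94] M [0.299 0.051 0.347] radial 1.9 tang -0.99 tau 0.241 tauF -0.106
[-0.08615524  0.06380191] 0.10720731787828952 -36.52164525492829 322.37528019166064
0 2.3 3.0 0 -2;0 4.7 5.9 0 -4;0 7.1 8.7 0 -6;0 9.7 11.4 0 -8;0 12.4 14.0 0 -10
23.2167 [ 0.5408 -0.1168  0.0393] [-1.7894e+02  1.0000e-02  1.4238e+02] [-11.6   5.9  -7.2  77.3  -1.   26. ] [-0.94  1.93  3.94] [0.299 0.051 0.347] 0.0143
```

View pics/scene_t.png

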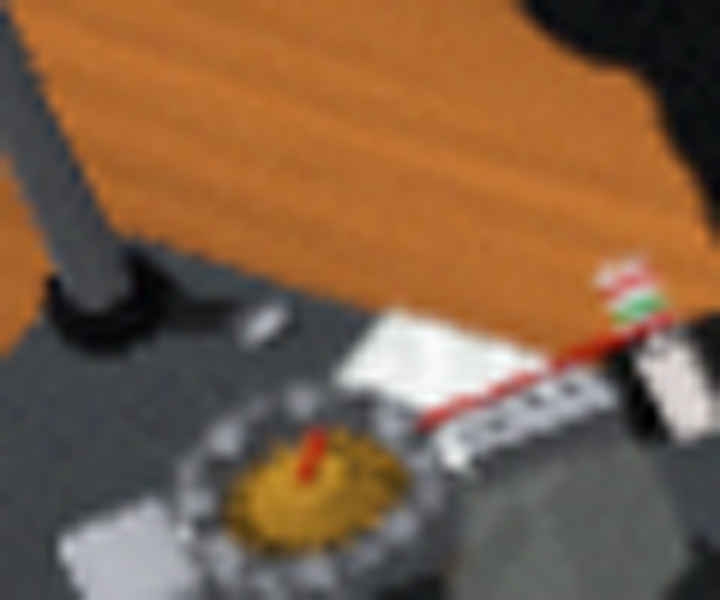

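Still running, with the needle just short of green and the nut at about 138° in total. I return 70° for a final stroke with room to spare.

```bash
python3 arc.py .627 -.1806 7 10
```

```text
[-0.08629845  0.06358425] 0.10719318968443786 -36.382595641892706 322.46737580700005
0 -7.1 -11.0 0 7;0 -12.8 -22.8 0 14;0 -17.1 -35.1 0 21;0 -19.7 -48.0 0 28;0 -20.9 -61.0 0 35;0 -20.4 -74.1 0 42;0 -18.3 -87.0 0 49;0 -14.7 -99.6 0 56;0 -9.5 -111.6 0 63;0 -3.0 -122.9 0 70
```

Request:
{"method": "play_rows", "body": {
  "commands": "0 -7.1 -11 0 7;0 -12.8 -22.8 0 14;0 -17.1 -35.1 0 21;0 -19.7 -48 0 28;0 -20.9 -61 0 35;0 -20.4 -74.1 0 42;0 -18.3 -87 0 49;0 -14.7 -99.6 0 56;0 -9.5 -111.6 0 63;0 -3 -122.9 0 70"
}}

```text
time: 24.15
ee_pos: [0.538, -0.2405, 0.0394]
tcp_rot: [-178.9, 0.1, -147.3]
wrist_force: [6.5, 6.0, 3.3]
opening: 0.0147
```

```bash
python3 tq.py .627 -.1806; python3 arc.py .627 -.1806 -2 10;  python3 snap.py u 425 130 50 50 12 65 150 60 50 12; cd pics; python3 -c "
import cv2,numpy as np
f=cv2.imread
cv2.imwrite('mu.png',cv2.resize(np.hstack([f('top_u.png'),f('scene_u.png')]),(800,364)))"
```

```text
24.15 yaw 32.74 F [6.5  6.02 3.33] M [ 1.098 -0.959  0.03 ] radial -8.75 tang -1.37 tau -0.117 tauF -0.147
[-0.08897409 -0.05988519] 0.10725029312136158 33.94304913008962 32.73756885150243
0 -2.0 3.1 0 -2;0 -4.0 6.4 0 -4;0 -5.8 9.6 0 -6;0 -7.5 13.0 0 -8;0 -9.0 16.4 0 -10;0 -10.5 19.8 0 -12;0 -11.8 23.3 0 -14;0 -13.1 26.8 0 -16;0 -14.2 30.4 0 -18;0 -15.1 34.0 0 -20
24.15 [ 0.538  -0.2405  0.0394] [-1.7895e+02  8.0000e-02 -1.4726e+02] [-23.8   9.3  -3.5  76.3  -0.5 -56.6] [6.5  6.02 3.33] [ 1.098 -0.959  0.03 ] 0.0147
```

View pics/mu.png

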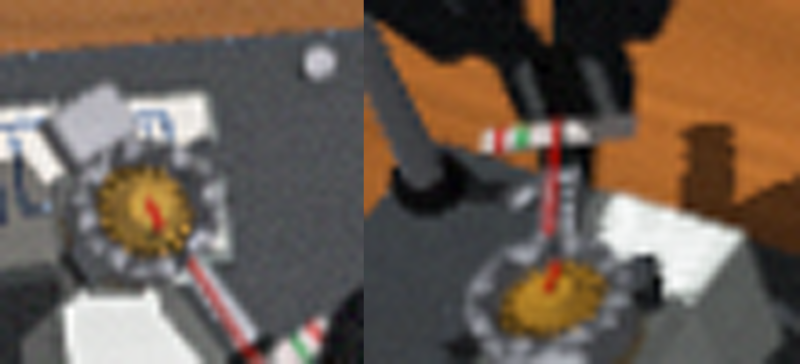

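The nut is at about 140°. I now take small steps clockwise, also relieving the 8.7 N radial pull by moving 0.8 mm inward.

Request:
{"method": "play_rows", "body": {
  "commands": "0 -1.3 3.5 0 -2;0 -3.3 6.8 0 -4;0 -5.1 10 0 -6;0 -6.8 13.4 0 -8;0 -6.8 13.4 0 -8"
}}

```text
time: 24.67
ee_pos: [0.5293, -0.2266, 0.0393]
tcp_rot: [-178.9, -0.1, -156.1]
wrist_force: [-5.8, -4.7, 4.6]
opening: 0.0143
```

```bash
python3 tq.py .627 -.1806; python3 arc.py .627 -.1806 -2 5
```

```text
24.67 yaw 23.89 F [-5.83 -4.67  4.62] M [-0.617  0.757  0.077] radial 7.26 tang 1.74 tau 0.265 tauF 0.188
[-0.09767583 -0.04599721] 0.10796440101754529 25.21654230198958 23.888990713812774
0 -1.5 3.4 0 -2;0 -3.0 6.9 0 -4;0 -4.3 10.5 0 -6;0 -5.5 14.0 0 -8;0 -6.5 17.7 0 -10
```

Request:
{"method": "play_rows", "body": {
  "commands": "0 -1.8 3.3 0 -2;0 -3.3 6.8 0 -4;0 -4.6 10.4 0 -6;0 -4.6 10.4 0 -6"
}}

```text
time: 25.0
ee_pos: [0.5248, -0.216, 0.0392]
tcp_rot: [-178.9, -0.1, -162.1]
wrist_force: [-5.6, -3.5, 5.4]
opening: 0.0148
```

```bash
python3 tq.py .627 -.1806; python3 arc.py .627 -.1806 -2 5
```

```text
25.0 yaw 17.9 F [-5.56 -3.49  5.39] M [-0.526  0.835  0.159] radial 6.4 tang 1.48 tau 0.319 tauF 0.16
[-0.10221031 -0.03542723] 0.10817595165986492 19.11688397739324 17.899088557126305
0 -1.2 3.6 0 -2;0 -2.2 7.2 0 -4;0 -3.1 10.9 0 -6;0 -3.9 14.6 0 -8;0 -4.6 18.3 0 -10
```

Request:
{"method": "play_rows", "body": {
  "commands": "0 -1.5 3.5 0 -2;0 -2.5 7.1 0 -4;0 -2.5 7.1 0 -4"
}}

```text
time: 25.25
ee_pos: [0.5222, -0.2087, 0.0392]
tcp_rot: [-178.9, -0.1, -166.1]
wrist_force: [-6.2, -2.9, 4.2]
opening: 0.0145
```

```bash
python3 tq.py .627 -.1806; python3 arc.py .627 -.1806 -2 5;  python3 snap.py v 425 130 50 50 12 65 150 60 50 12; cd pics; python3 -c "
import cv2,numpy as np
f=cv2.imread
cv2.imwrite('mv.png',cv2.resize(np.hstack([f('top_v.png'),f('scene_v.png')]),(800,364)))"
```

```text
25.25 yaw 13.91 F [-6.18 -2.88  4.25] M [-0.358  0.85   0.184] radial 6.71 tang 1.18 tau 0.312 tauF 0.128
[-0.10480504 -0.02814608] 0.10851864976378832 15.032461761903198 13.911920962140186
0 -0.9 3.7 0 -2;0 -1.7 7.4 0 -4;0 -2.4 11.1 0 -6;0 -2.9 14.9 0 -8;0 -3.3 18.6 0 -10
25.25 [ 0.5222 -0.2087  0.0392] [-1.7892e+02 -1.3000e-01 -1.6609e+02] [-21.3   6.1  -7.   76.3  -1.  -35.2] [-6.18 -2.88  4.25] [-0.358  0.85   0.184] 0.0145
```

View pics/mv.png

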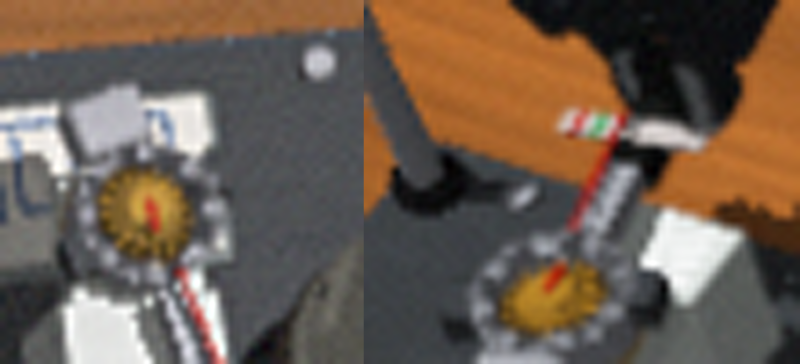

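Request:
{"method": "play_rows", "body": {
  "commands": "0 -0.9 3.7 0 -2;0 -1.7 7.4 0 -4;0 -1.7 7.4 0 -4"
}}

```text
time: 25.6
ee_pos: [0.5205, -0.2013, 0.0391]
tcp_rot: [-178.9, -0.1, -170.1]
wrist_force: [-6.8, -2.7, 5.3]
opening: 0.0146
```

```bash
python3 tq.py .627 -.1806; python3 arc.py .627 -.1806 -2 5
```

```text
25.6 yaw 9.91 F [-6.84 -2.75  5.29] M [-0.264  0.861  0.165] radial 7.24 tang 1.39 tau 0.316 tauF 0.151
[-0.10653298 -0.02071503] 0.10852828849793043 11.003689443712343 9.911896086636261
0 -0.7 3.7 0 -2;0 -1.2 7.5 0 -4;0 -1.6 11.2 0 -6;0 -1.8 15.0 0 -8;0 -2.0 18.8 0 -10
```

Request:
{"method": "play_rows", "body": {
  "commands": "0 -0.8 3.7 0 -2;0 -1.4 7.4 0 -4;0 -1.4 7.4 0 -4"
}}

```text
time: 25.85
ee_pos: [0.5193, -0.1938, 0.0392]
tcp_rot: [-178.9, -0.1, -174.1]
wrist_force: [-6.1, -2.7, 4.4]
opening: 0.0145
```

```bash
python3 tq.py .627 -.1806; python3 arc.py .627 -.1806 -2 5
```

```text
25.85 yaw 5.93 F [-6.12 -2.74  4.43] M [-0.221  0.68   0.171] radial 6.41 tang 1.97 tau 0.385 tauF 0.214
[-0.10769274 -0.01319471] 0.10849804558119433 6.98516896799388 5.925563223837202
0 -0.4 3.8 0 -2;0 -0.7 7.5 0 -4;0 -0.8 11.3 0 -6;0 -0.8 15.1 0 -8;0 -0.7 18.9 0 -10
```

Request:
{"method": "play_rows", "body": {
  "commands": "0 -0.3 3.8 0 -2;0 -0.4 5.7 0 -3;0 -0.4 5.7 0 -3"
}}

```text
time: 26.1
ee_pos: [0.5188, -0.1883, 0.0391]
tcp_rot: [-178.9, -0.1, -177.0]
wrist_force: [-7.4, -2.3, 5.0]
opening: 0.0144
```

```bash
python3 tq.py .627 -.1806; python3 arc.py .627 -.1806 -1 5
```

```text
26.1 yaw 2.97 F [-7.39 -2.31  5.  ] M [-0.196  0.831  0.159] radial 7.54 tang 1.78 tau 0.352 tauF 0.193
[-0.10824912 -0.00767663] 0.10852097311357257 4.056415480995455 2.9738914510360246
0 -0.1 1.9 0 -1;0 -0.2 3.8 0 -2;0 -0.3 5.7 0 -3;0 -0.3 7.6 0 -4;0 -0.3 9.5 0 -5
```

Request:
{"method": "play_rows", "body": {
  "commands": "0 -0.2 3.8 0 -2;0 -0.3 7.6 0 -4;0 -0.3 7.6 0 -4"
}}

```text
time: 26.35
ee_pos: [0.5185, -0.1805, 0.0391]
tcp_rot: [-178.9, -0.1, 178.9]
wrist_force: [-6.3, -1.7, 5.6]
opening: 0.0147
```

```bash
python3 tq.py .627 -.1806; python3 arc.py .627 -.1806 -1 5;  python3 snap.py w 425 130 50 50 12 65 150 60 50 12; cd pics; python3 -c "
import cv2,numpy as np
f=cv2.imread
cv2.imwrite('mw.png',cv2.resize(np.hstack([f('top_w.png'),f('scene_w.png')]),(800,364)))"
```

```text
26.35 yaw 358.92 F [-6.26 -1.68  5.61] M [-0.234  0.795  0.145] radial 6.26 tang 1.69 tau 0.328 tauF 0.183
[-0.10848035  0.00013535] 0.10848043565080671 -0.07148627820422636 358.92489200354976
0 0.0 1.9 0 -1;0 0.1 3.8 0 -2;0 0.2 5.7 0 -3;0 0.3 7.6 0 -4;0 0.4 9.5 0 -5
26.35 [ 0.5185 -0.1805  0.0391] [-1.7889e+02 -1.1000e-01  1.7892e+02] [-18.6   4.6  -8.6  76.5  -1.1 -17.5] [-6.26 -1.68  5.61] [-0.234  0.795  0.145] 0.0147
```

View pics/mw.png

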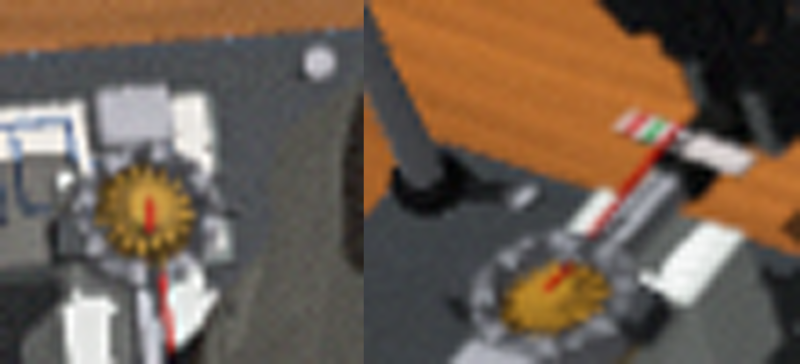

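Request:
{"method": "play_rows", "body": {
  "commands": "0 0.1 3.8 0 -2;0 0.3 7.6 0 -4;0 0.3 7.6 0 -4"
}}

```text
time: 26.7
ee_pos: [0.5187, -0.1729, 0.0391]
tcp_rot: [-178.9, -0.1, 174.9]
wrist_force: [-7.2, -1.7, 6.2]
opening: 0.0146
```

```bash
python3 tq.py .627 -.1806; python3 arc.py .627 -.1806 -1 5
```

```text
26.7 yaw 354.93 F [-7.15 -1.75  6.22] M [-0.252  0.931  0.215] radial 7.01 tang 2.25 tau 0.46 tauF 0.245
[-0.10831649  0.00770548] 0.10859021831063166 -4.069084749520071 354.92932719754026
0 0.2 1.9 0 -1;0 0.3 3.8 0 -2;0 0.6 5.7 0 -3;0 0.8 7.5 0 -4;0 1.1 9.4 0 -5
```

Torque is up to 0.46. I take a 2° step and read again.

Request:
{"method": "play_rows", "body": {
  "commands": "0 0.2 1.9 0 -1;0 0.4 3.8 0 -2;0 0.4 3.8 0 -2"
}}

```text
time: 26.95
ee_pos: [0.519, -0.1693, 0.0391]
tcp_rot: [-178.9, -0.1, 173.0]
wrist_force: [-6.7, -0.9, 5.6]
opening: 0.0145
```

```bash
python3 tq.py .627 -.1806; python3 arc.py .627 -.1806 -1 5;  python3 snap.py x 425 130 50 50 12 85 150 50 50 12
```

```text
26.95 yaw 352.99 F [-6.65 -0.91  5.61] M [-0.254  1.042  0.282] radial 6.52 tang 1.6 tau 0.456 tauF 0.174
[-0.10800306  0.011302  ] 0.10859280484304104 -5.973986421829527 352.99045826511883
0 0.2 1.9 0 -1;0 0.5 3.8 0 -2;0 0.7 5.6 0 -3;0 1.1 7.5 0 -4;0 1.4 9.4 0 -5
26.95 [ 0.519  -0.1693  0.0391] [-1.7887e+02 -1.4000e-01  1.7299e+02] [-17.4   4.4  -8.9  76.6  -1.1 -10.4] [-6.65 -0.91  5.61] [-0.254  1.042  0.282] 0.0145
```

View pics/scene_x.png

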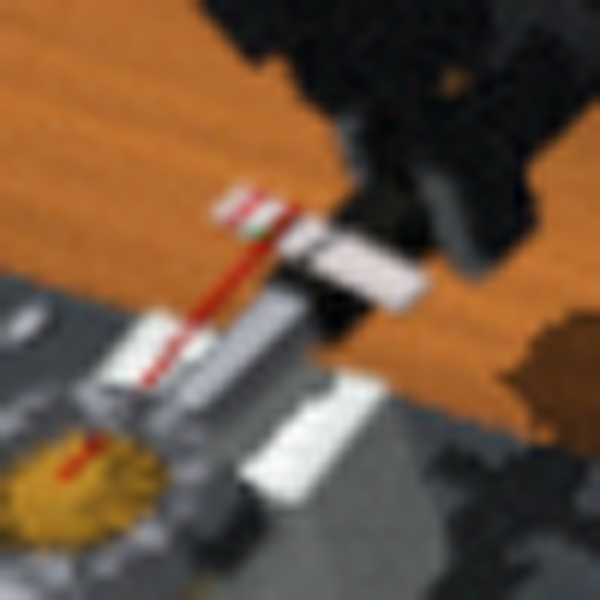

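The needle is now at the near edge of the green mark, so the nut has met the stop. Another 2°.

Request:
{"method": "play_rows", "body": {
  "commands": "0 0.2 1.9 0 -1;0 0.6 3.8 0 -2;0 0.6 3.8 0 -2"
}}

```text
time: 27.3
ee_pos: [0.5194, -0.1655, 0.039]
tcp_rot: [-178.9, -0.2, 171.0]
wrist_force: [-8.5, -1.2, 5.2]
opening: 0.0144
```

```bash
python3 tq.py .627 -.1806; python3 arc.py .627 -.1806 -1 5;  python3 snap.py y 425 130 50 50 12 85 150 50 50 12; python3 tq.py .627 -.1806
```

```text
27.3 yaw 350.99 F [-8.54 -1.23  5.18] M [-0.227  1.194  0.377] radial 8.28 tang 2.4 tau 0.638 tauF 0.261
[-0.10762336  0.01511626] 0.10867975330839733 -7.99518913905235 350.99332132453526
0 0.3 1.9 0 -1;0 0.6 3.7 0 -2;0 0.9 5.6 0 -3;0 1.3 7.5 0 -4;0 1.7 9.3 0 -5
27.3 [ 0.5194 -0.1655  0.039 ] [-1.7886e+02 -1.6000e-01  1.7099e+02] [-17.    4.4  -8.9  76.7  -1.2  -8. ] [-8.54 -1.23  5.18] [-0.227  1.194  0.377] 0.0144
27.4 yaw 351.05 F [-8.26  0.15  6.26] M [-0.102  1.17   0.346] radial 8.2 tang 0.99 tau 0.453 tauF 0.107
```

View pics/scene_y.png

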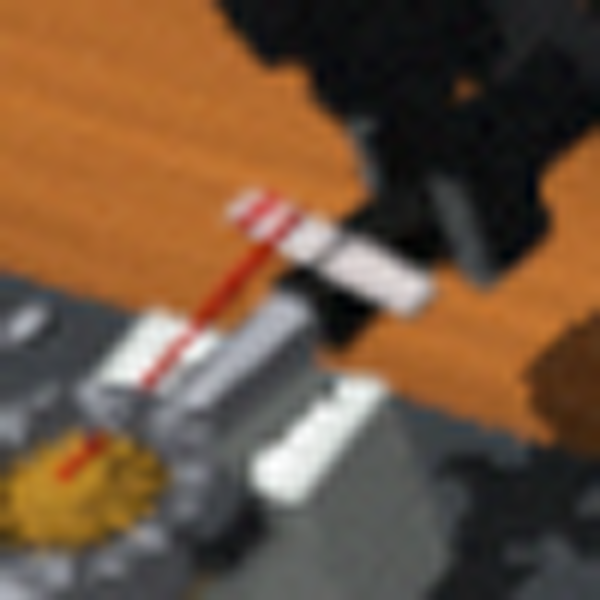

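View pics/top_y.png

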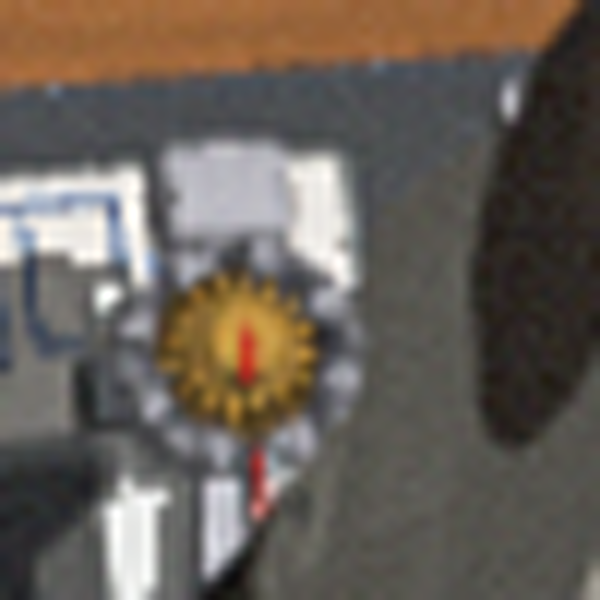

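```bash
python3 - <<'E'
from rel import *
def oz(uv,z): return onz('scene',uv-bs,z)
for n,a,b,x0,hz,yaw,k in [('k',(235,290),(198,140),65,.1025,47.7,12),('m',(282,390),(243,235),65,.074,47.69,12),('x',(148,385),(288,216),85,.074,-7.0,12),('y',(148,385),(285,228),85,.074,-8.95,12),('q',(422,425),(668,343),65,.074,-42.2,12)]:
  for z in(.018,):
    P=oz(cp(*a,x0,150,k),hz+z);Q=oz(cp(*b,x0,150,k),hz+z); c=N0[:2]
    ang=lambda v:np.degrees(np.arctan2(-v[1],-v[0]))
    print(n,z,'line',ang(Q-P).round(2),'tip from axis',ang(Q-c).round(2),'base',ang(P-c).round(2),'yaw',yaw, 'diff rad',np.radians(ang(Q-P)-yaw).round(3),np.radians(ang(Q-c)-yaw).round(3),np.hypot(*(Q-c)).round(4))
E
```

```text
k 0.018 line 46.75 tip from axis 47.54 base 48.72 yaw 47.7 diff rad -0.017 -0.003 0.0764
m 0.018 line 46.79 tip from axis 47.04 base 47.46 yaw 47.69 diff rad -0.016 -0.011 0.076
x 0.018 line 2.14 tip from axis 2.62 base 3.45 yaw -7.0 diff rad 0.16 0.168 0.0806
y 0.018 line 0.52 tip from axis 1.63 base 3.45 yaw -8.95 diff rad 0.165 0.185 0.0774
q 0.018 line -40.18 tip from axis -35.55 base -26.24 yaw -42.2 diff rad 0.035 0.116 0.0765
```

From the needle geometry, zeroed on the unloaded pictures, the deflection is about 0.175-0.195 rad (about 0.73 N m). The wrist estimate is lower and noisier at 0.45-0.64 N m. One more degree brings it to about 0.2 rad with margin, and I hold it there.

Request:
{"method": "play_rows", "body": {
  "commands": "0 0.1 1 0 -0.5;0 0.3 1.9 0 -1;0 0.3 1.9 0 -1;0 0.3 1.9 0 -1;0 0.3 1.9 0 -1"
}}

```text
time: 27.82
ee_pos: [0.5196, -0.1638, 0.0389]
tcp_rot: [-178.9, -0.2, 170.1]
wrist_force: [-8.7, -1.2, 5.4]
opening: 0.0142
```

```bash
python3 tq.py .627 -.1806; python3 snap.py z 425 130 50 50 12 85 150 50 50 12; python3 tq.py .627 -.1806
```

```text
27.82 yaw 350.05 F [-8.69 -1.25  5.36] M [-0.164  1.106  0.495] radial 8.39 tang 2.58 tau 0.775 tauF 0.28
27.8167 [ 0.5196 -0.1638  0.0389] [-1.7886e+02 -1.6000e-01  1.7005e+02] [-16.8   4.3  -9.   76.7  -1.2  -6.9] [-8.69 -1.25  5.36] [-0.164  1.106  0.495] 0.0142
27.92 yaw 350.05 F [-8.4  -1.04  4.7 ] M [-0.113  1.133  0.448] radial 8.13 tang 2.32 tau 0.7 tauF 0.252
```

View pics/scene_z.png

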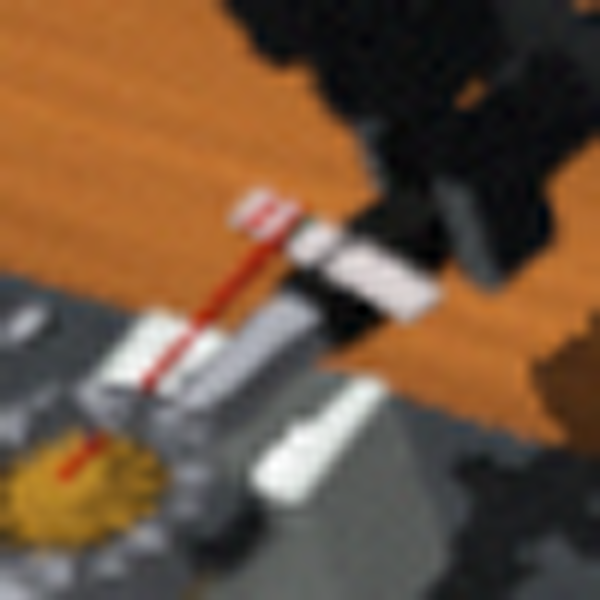

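The wrist now gives 0.70-0.78 N m and the needle is on the far half of the green, with the nut not moving. That is tight. I relax the spring by 8°, take off the radial and downward preload, then open and lift away.

```bash
python3 arc.py .627 -.1806 2 4
```

```text
[-0.10739695  0.01681866] 0.10870589362673821 -8.900391467838947 350.0523438339138
0 -0.5 -3.8 0 2;0 -0.9 -7.5 0 4;0 -1.2 -11.3 0 6;0 -1.3 -15.1 0 8
```

Request:
{"method": "play_rows", "body": {
  "commands": "0 -0.6 -3.8 0.2 2;0 -1.2 -7.5 0.4 4;0 -1.7 -11.3 0.5 6;0 -2 -15.1 0.5 8;0 -2 -15.1 0.5 8;0 -2 -15.1 0.5 8"
}}

```text
time: 28.42
ee_pos: [0.5183, -0.1786, 0.0394]
tcp_rot: [-178.9, -0.1, 178.1]
wrist_force: [-6.6, 1.4, 3.5]
opening: 0.0148
```

Request:
{"method": "play_rows", "body": {
  "commands": "0.2 0 0 0 0;0.35 0 0 0 0;0.45 0 0 0 0;0.5 0 0 0 0;0.5 0 0 0 0;0.5 0 0 0 0"
}}

```text
time: 28.92
ee_pos: [0.5199, -0.1787, 0.0398]
tcp_rot: [-178.9, 0.0, 178.3]
wrist_force: [-0.5, 0.0, 0.1]
opening: 0.0427
```

```bash
python3 tq.py .627 -.1806; python3 snap.py A 400 120 66 50 12 65 150 65 50 12
```

```text
28.92 yaw 358.26 F [-0.53  0.02  0.06] M [-0.016  0.     0.01 ] radial 0.53 tang -0.02 tau 0.008 tauF -0.002
28.9167 [ 0.5199 -0.1787  0.0398] [-1.7894e+02  3.0000e-02  1.7826e+02] [-18.4   4.6  -8.6  76.5  -1.  -16.7] [-0.53  0.02  0.06] [-0.016  0.     0.01 ] 0.0427
```

View pics/scene_A.png

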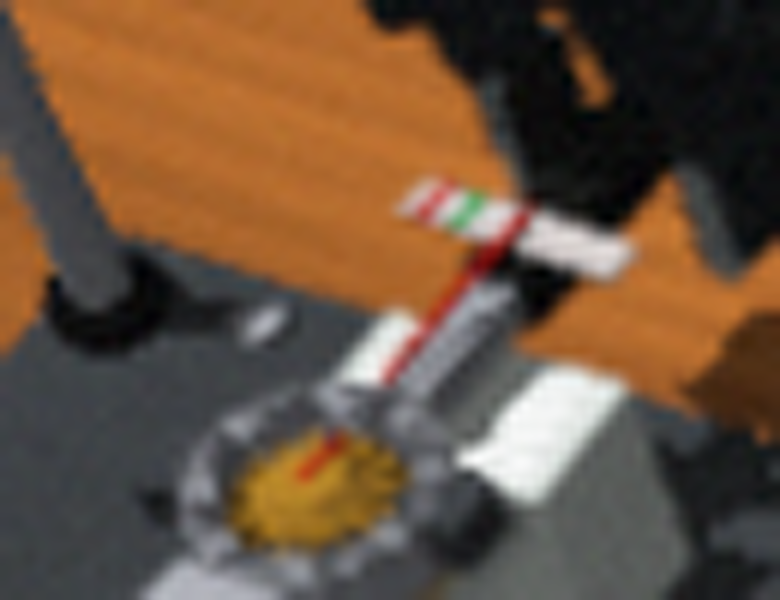

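The fingers are clear, forces are zero and the needle is back at zero. I lift away straight up.

Request:
{"method": "play_rows", "body": {
  "commands": "0.5 0 0 5 0;0.5 0 0 15 0;0.5 0 0 30 0;0.5 0 0 50 0;0.5 0 0 75 0;0.5 0 0 100 0;0.5 -20 0 125 0;0.5 -50 0 140 0;0.5 -80 0 150 0;0.5 -80 0 150 0"
}}

```text
time: 29.85
ee_pos: [0.4372, -0.179, 0.1944]
tcp_rot: [-178.8, 0.2, 178.2]
wrist_force: [-0.6, 1.2, -0.3]
opening: 0.0423
```

```bash
python3 snap.py B 400 120 66 50 12 45 130 100 75 8;python3 ov.py B B1 .626 -.1805 .074 0 .626 -.1805 420 130 50 50 12 65 150 60 50 12
```

```text
29.85 [ 0.4372 -0.179   0.1944] [-178.83    0.25  178.24] [-21.6  -6.5  -2.4  93.4  -1.  -19.8] [-0.56  1.24 -0.27] [ 0.018  0.037 -0.004] 0.0423
```

View pics/scene_B.png

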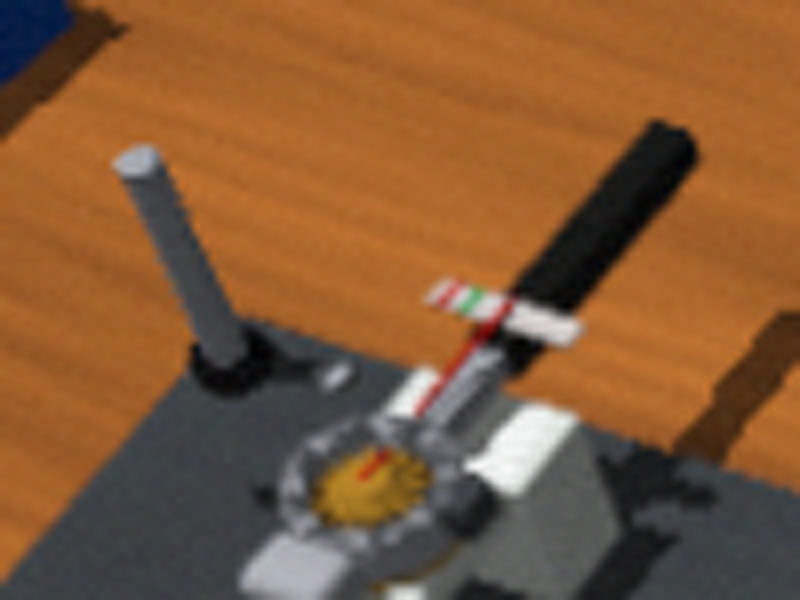

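View pics/top_B_full.png

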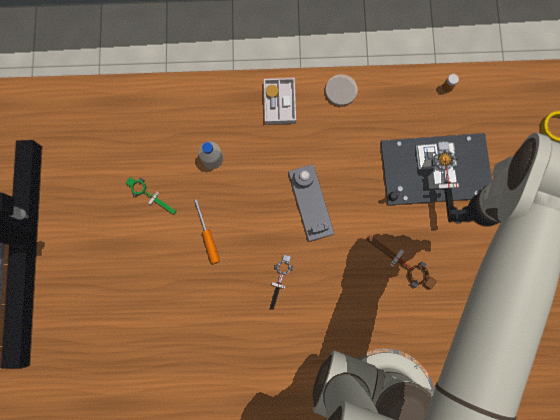

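View pics/scene_B1.png

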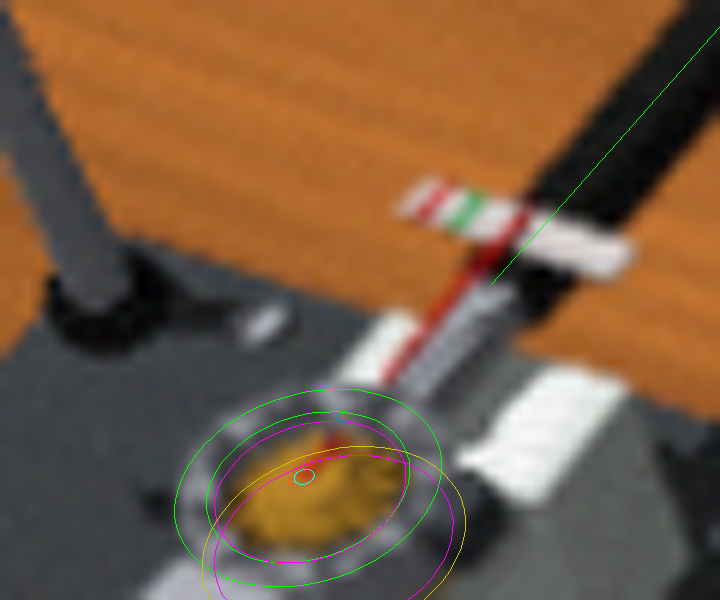

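The wrench sits level on the nut, the needle is at zero, the gripper is away and the bench is otherwise unchanged. I hand in.

```bash
python3 -c "
from workcell import *
print(job_done())"
```

```text
the job is handed in; nothing more can be done
None
```

I took the larger steel wrench from its stand, seated it on the brass nut and screwed the clamp foot down with three clockwise strokes. I then pulled the nut tight, eased off, let go and moved the arm away. The job was handed in at about 30 s.

**Last checks:**
- **Tightness:** At the end the nut's mark stood still while the handle turned a further 3°. I held that for about 0.4 s. The wrist reading was 0.70–0.78 N m. The needle was at about 0.18 rad one degree earlier (about 0.73 N m) and past the middle of the green at the end. Both are above 0.6 and well below the 1.12 limit.
- **After release:** The ring matched its modelled position on the nut's seat in the last picture. The needle was back at zero, the fingers were clear, and nothing else on the bench had visibly moved.

**What disagreed or could not be checked:**
- **Torque readings:** Just before the last degree, the wrist torque read lower and noisier (0.45–0.64 N m) than the needle. After it they agreed.
- **Gripper height:** The real fingertips were about 25 mm higher than the TCP reading. The first two grips, one empty and one by the tips only, had to be redone lower.
- **Joint 6 limit:** I hit it once on the approach. That left the tool rolled by 1° for the rest of the job.
- **Foot on the plate:** I could not see it directly. I inferred it from the firm stop, after roughly 160° of nut rotation.

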